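# Fit the window glass and retaining ring of a probe housing

### The arm

A 6-joint arm with a two-finger parallel gripper is mounted at the origin on the work surface. World frame = base frame: x ahead of the robot, y to its left, z up, the work surface at z = 0. Lengths are in m, angles in degrees, forces in N, time in s.
With the tool pointing down it reaches from about 0.4 to 0.825 m from the base axis. Payload 7 kg.
Tool frame: the origin (TCP) lies between the finger pads; the fingertips stand 19 mm ahead of it and the grasp point (between the pads) is the TCP; y points along the fingers, x is the direction in which the jaws open and shut, and the axes are right-handed (so a half turn about y gives the same grasp; the last joint's range is limited). The gripper opens to 88 mm and grips with 3 to 60 N. Pads are 19 mm wide; open, the fingers measure 130 mm over their backs; the gripper's body (78 mm by 193 mm) begins 47 mm behind the grasp point.
Start: joints at [88.757, 20.546, 0.682, 0, -70.136, -16.507], TCP at [0.206, 0.643, 0.246] pointing down, gripper open.
Joint ranges: [-176.03, 176.03], [-82.01, 121.73], [-58.28, 71.71], [-173.87, 95.51], [-174.79, -0.11], [-173.66, 173.66]. Speed limits (degrees/s): [136.94, 136.94, 172.46, 180, 180, 180].

### API

Orientations are given as [roll, pitch, yaw] about the fixed x, y, z axes, in that order (R = Rz(yaw) Ry(pitch) Rx(roll)).
In Python, from plant import r gives the robot as it stands. The module is installed in compiled form; this text tells all that it offers.
- The arm moves only by the tool jog_arm, never from a script. Its argument "steps" is a list of rows, each a list of 5 numbers: the closure, from 0 (fully open) to 1 (shut), then the shift along the tool's x, y, z in m, then the turn about the tool's y in degrees. In form: [[jaw, x, y, z, turn], ...]. A call has 1 to 12 rows; each row shifts and turns the commanded pose from where the row before left it, along the tool's axes as they then stand; what a row does not reach is not made up. A row lasts 1/12 s, in which the tool goes at most 41.7 mm and 7.16 degrees, less where a joint would pass 70% of its speed; a pose out of reach is approached as far as the arm can. A call with a gripper value outside its range is refused whole. The fingers move at their own pace and stop on an object; "squeeze" is the grip in N (left out, the last holds). Time passes only in rows, so rows that do not move let the fingers close. It gives the time, the measured TCP pose, the force and the opening at its end, in the units of the state.
- r.get_state(): the state, without advancing time (a new reading comes with each control period).
- r.capture(name): name is "side" or "top" or "wrist"; returns a dict with "image" (400x640x3 uint8, red, green, blue), "vfov" (degrees; the focal length in pixels is half the picture's height over the tangent of half this angle, whatever the lens; pixels are square), "cx", "cy" (the principal point, pixels), "R" (3x3) and "t" (3): a world point X has camera coordinates R X + t; the wrist camera has in their place "tool_from_camera" (4x4, takes a point from camera to tool coordinates, whose origin is the TCP and whose axes are the tool frame's). Camera axes: x right, y down, z forward; pixel columns grow to the right and rows downward; lengths in m; the calibration is good to about 2 mm. A picture is of the moment at which its call begins: read the wrist's pose just before it. There is no depth.
- r.close_job(): hands the job in, once; it reports no verdict.
The state is a dict: "time_s": time; "joints": joint angles; "qd": joint speeds; "joint_torque": joint torques, N m; "tcp_pos": TCP position; "eef_rot": TCP orientation; "contact_force": force on the tool from outside, world axes, zero at the start; "moment": the same for the moment, N m; "gripper_width": finger opening in m.
Only numpy, scipy, OpenCV 4.12 (cv2) and the standard library are available. Lean on these libraries where they do the work, as an engineer would, in place of code of your own. Each camera call takes 0.05 s, during which the arm holds its last target.

### The job

Fit the window of the white probe housing: set the loose glass disc flat into the recess in the top of its neck, then put the knurled aluminium retaining ring over the glass and screw it down (clockwise) until it is snug on the glass, not forced, and let go. Handle the glass gently and do not let it fall; leave the other things on the bench where they are.

Things in the scene. Friction and masses are not known exactly. Their poses are not given: they have to be found in the camera images.
- housing: White plastic probe housing, screwed to a dark steel plate 120 x 90 x 10 mm; fixed, upright. Origin: plate underside, on the neck's axis; z up. Body 66 mm dia up to z 52; neck 44 mm dia up to its rim at z 76. In the rim a round recess 37.6 mm dia, 5 mm deep, square-edged, so 0.8 mm clear all round the glass; a plug sticks out 14 mm at +y, z 30.
- seat (a point): Centre of the recess floor, 71 mm above the housing's origin: a black rubber seal ring that yields 1 mm per 30 N. On the neck's outside, a three-start right-hand thread: ridges 3 mm high, 3 mm proud (50 mm dia), lead 22.5 mm a turn, 7.5 mm from ridge to ridge, beginning at the rim. Where the starts lie round the neck is unmarked, different each time, unrelated to the housing's yaw.
- glass: Clear greenish glass window disc, 36 mm dia, 10 mm thick, 30 g, lying flat on a thin black rubber mat (90 x 90 x 3 mm). Origin: centre of its underside; z up. Seated, its underside is on the seal and its top 5 mm above the rim. Brittle: pinch it with under 25 N; it cracks when the ring clamps it with over 35 N.
- ring: Knurled aluminium ring, 59 mm outside dia, 20 mm tall, 90 g, open end down. Origin: centre of underside; z up. Top lip 4 mm thick, 26 mm hole; bore 51.6 mm dia, 16 mm deep to the lip. Three inner thread teeth, 2.8 mm up, 2.8 mm thick, 1.7 mm axial play. Meeting the glass, its underside is 6 mm below the seat. Snug is 10 to 30 N on the glass; in a pinch of 10 N it slips at about 20 N.
- meter: Bystander: black handheld field meter, 175 x 92 x 33 mm, lying on the bench, screen up. Origin: centre of its underside.
- spray: Bystander: clear cleaning bottle, 56 mm dia, 110 mm tall, standing. Origin: centre of its underside.
- pin_spanner: Bystander: dark steel pin spanner lying flat, 165 mm long, 6 mm thick; handle towards its -x. Origin: on its underside where handle meets hook. Not needed.
Not all that is in view belongs to the job. What is shaped like the ring but brown or green is not meant. There is more than one size of the glass; the job needs the smallest.

How it is judged:
By the outcome, as a careful person would: the job done as asked, in the order asked, and still so for the second after the job is handed in, with the robot touching nothing.
It also fails if it takes over 70 s, if anything falls off the work surface, if the arm or the gripper's body presses on something with over 40 N, if the wrist force passes 120 N, or if a joint passes its speed limit or range.

## Working session

There is one attempt and no reset: what is moved stays moved. The work goes in short steps, Python scripts to look and compute and a tool call to move; the robot and the scene stay as the last step left them, time stands still between calls to the robot, and variables do not carry over. Pictures are saved under pics/ and viewed, and the job is handed in when it is done.

Besides the shell and the picture viewer there is one more tool, called after "Emit:" as name([rows], argument=value, ...), one row to a line, values as JSON. jog_arm: Moves the arm, as the interface text tells. Its arguments: {"type":"object","properties":{"steps":{"type":"array","items":{"type":"array","items":{"type":"number"}}},"squeeze":{"type":"number"}},"required":["steps"]}

```bash
mkdir -p pics; ls; python3 - <<'E'
from plant import r
import cv2
s=r.get_state()
for k in s: print(k,s[k])
for n in ["side","top","wrist"]:
    c=r.capture(n); cv2.imwrite(f"pics/a_{n}.png",c["image"][:,:,::-1])
    print(n,{k:c[k] for k in c if k!="image"})
E
```

```text
pics
time_s 0.0
joints [ 8.87552933e+01  2.05925150e+01  6.34174844e-01 -1.99482344e-02
 -7.01357796e+01 -1.65065868e+01]
qd [-0.05175906 -0.04106063  0.02465197 -0.04269392 -0.04671531 -0.02829013]
joint_torque [-1.27164363e-03 -5.82710016e+01  2.93047893e+01  6.99743852e+00
  6.81135280e-03 -1.60322097e-04]
tcp_pos [0.20568598 0.64242203 0.24461406]
eef_rot [-8.99912353e+01 -9.55693071e-02 -1.07758095e+02]
contact_force [0.34206372 0.03304231 0.32901566]
moment [ 0.007181    0.01760328 -0.01998927]
gripper_width 0.087642066506271
side {'vfov': 42.348684843190576, 'cx': 322.09416919145264, 'cy': 204.01404846126405, 'R': array([[-0.98408441, -0.17722844, -0.0129601 ],
       [-0.11076449,  0.66879358, -0.73515058],
       [ 0.13895722, -0.72201471, -0.67777995]]), 't': array([0.52862727, 0.1384843 , 0.99430426])}
top {'vfov': 50.69262397063049, 'cx': 315.094704125092, 'cy': 198.13220856676116, 'R': array([[-0.02447102, -0.99935959, -0.02610726],
       [-0.99759097,  0.02610671, -0.06427057],
       [ 0.06491098,  0.0244716 , -0.99759095]]), 't': array([0.01360618, 0.56883769, 0.838887  ])}
wrist {'vfov': 67.61185808054141, 'cx': 322.4119934515259, 'cy': 196.28695165411708, 'tool_from_camera': array([[ 9.99998825e-01,  1.52906637e-03, -1.10544187e-04,
         9.80057502e-04],
       [ 5.73604853e-04, -3.06313581e-01,  9.51930492e-01,
        -1.39492497e-01],
       [ 1.42170372e-03, -9.51929437e-01, -3.06314098e-01,
         8.30673026e-02],
       [ 0.00000000e+00,  0.00000000e+00,  0.00000000e+00,
         1.00000000e+00]])}
```

View pics/a_side.png

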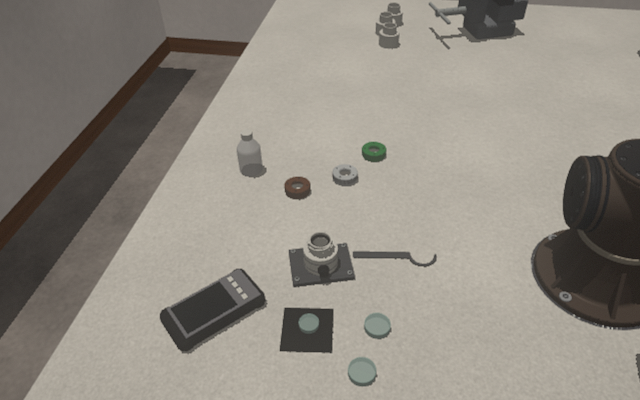

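View pics/a_top.png

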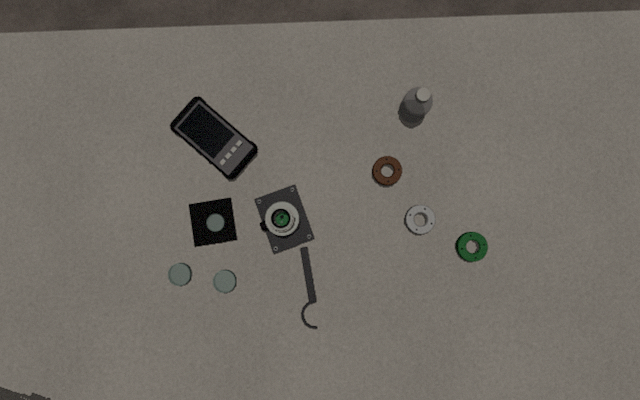

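View pics/a_wrist.png

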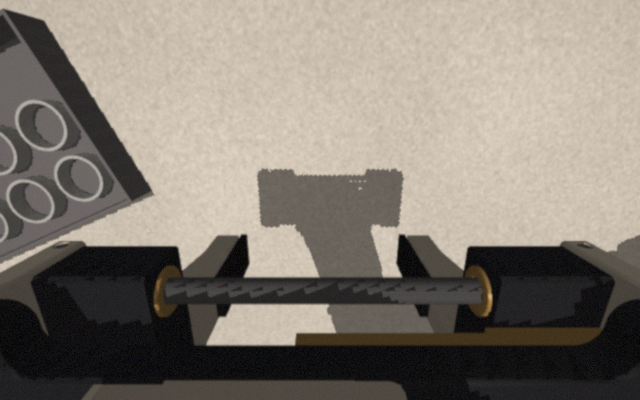

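The top view shows three green discs at (215,223) on the mat, (180,274) and (225,281). It also shows three ring shapes: brown (387,171), pale (419,220) and green (472,247). I'll measure them and enlarge.

```bash
cat > h.py <<'E'
import numpy as np, cv2
from plant import r
from scipy.spatial.transform import Rotation as Ro
def pose(s=None):
    s=s or r.get_state()
    R=Ro.from_euler('xyz',s["eef_rot"],degrees=True).as_matrix()
    return R,np.array(s["tcp_pos"])
def foc(c): return 200/np.tan(np.radians(c["vfov"]/2))
def cam(c,P=None):
    "returns Rcw(world->cam), t"
    if "R" in c: return np.array(c["R"]),np.array(c["t"])
    R,p=P; T=np.array(c["tool_from_camera"])
    Rwc=R@T[:3,:3]; o=R@T[:3,3]+p
    return Rwc.T,-Rwc.T@o
def ray(c,u,v,z,P=None):
    R,t=cam(c,P); o=-R.T@t
    d=R.T@np.array([(u-c["cx"])/foc(c),(v-c["cy"])/foc(c),1.])
    return o+d*(z-o[2])/d[2]
def proj(c,X,P=None):
    R,t=cam(c,P); q=np.asarray(X)@R.T+t
    return q[...,:2]/q[...,2:]*foc(c)+np.array([c["cx"],c["cy"]])
def shot(n,f):
    s=r.get_state(); P=pose(s); c=r.capture(n); cv2.imwrite(f"pics/{f}.png",c["image"][:,:,::-1]); 
    import pickle; pickle.dump((c,P,s),open(f"pics/{f}.pkl","wb"))
    return c,P,s
def load(f):
    import pickle; return pickle.load(open(f"pics/{f}.pkl","rb"))
def totool(X,P): return P[0].T@(np.asarray(X)-P[1])
E
python3 - <<'E'
from h import *
c,P,s=shot("top","b_top")
print(P[0].round(3))
for n,u,v,z in [("glassmat",215,223,.013),("g2",180,274,.01),("g3",225,281,.01),("ring",419,220,.02),("green",472,247,.02),("brown",387,171,.02),("neck",282,218.5,.076),("spray",424,95,.11),("meter",214,138,.033)]:
    print(n,ray(c,u,v,z).round(4))
im=c["image"][:,:,::-1]
a=cv2.resize(im[190:300,160:260],None,fx=4,fy=4,interpolation=cv2.INTER_CUBIC)
b=cv2.resize(im[160:270,370:490],None,fx=3,fy=4,interpolation=cv2.INTER_CUBIC)
cv2.imwrite("pics/b_crop.png",np.hstack([a,b]))
E
```

```text
[[-0.305 -0.     0.952]
 [-0.952 -0.001 -0.305]
 [ 0.001 -1.     0.   ]]
glassmat [0.5237 0.2056 0.013 ]
g2 [0.4214 0.2794 0.01  ]
g3 [0.4053 0.187  0.01  ]
ring [ 0.5195 -0.2083  0.02  ]
green [ 0.4632 -0.3111  0.02  ]
brown [ 0.6202 -0.1479  0.02  ]
neck [0.5283 0.0614 0.076 ]
spray [ 0.7469 -0.2069  0.11  ]
meter [0.6956 0.2008 0.033 ]
```

View pics/b_crop.png

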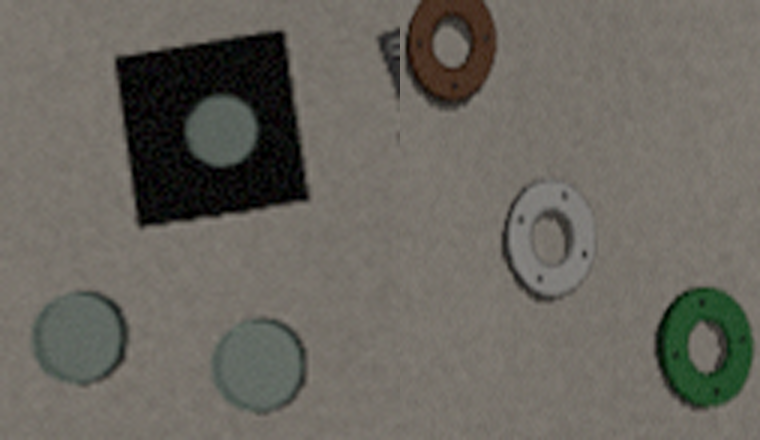

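The mat disc at (215,223) is about 18 px wide, against about 23 px for the two loose discs at (180,274) and (225,281). It is the smallest and lies on the black mat, so it's the one wanted. The pale silver ring at (419,220) is the aluminium one; the others are brown and green. Moving to the glass.

Emit:
jog_arm([
  [0,0.02,0.004,0.028,0],
  [0,0.02,0.004,0.028,0],
  [0,0.02,0.004,0.028,0],
  [0,0.02,0.004,0.028,0],
  [0,0.02,0.004,0.028,0],
  [0,0.02,0.004,0.028,0],
  [0,0.02,0.004,0.028,0],
  [0,0.02,0.004,0.028,0],
  [0,0.02,0.004,0.028,0],
  [0,0.02,0.004,0.028,0],
  [0,0.02,0.004,0.028,0],
  [0,0.02,0.004,0.028,0],
], squeeze=8)

```text
time_s: 1.2
tcp_pos: [0.4533, 0.3103, 0.1975]
eef_rot: [-90.0, 0.0, -107.7]
contact_force: [0.7, 1.1, 0.5]
gripper_width: 0.0879
```

Emit:
jog_arm([
  [0,0.02,0.007,0.025,0],
  [0,0.02,0.007,0.025,0],
  [0,0.02,0.007,0.025,0],
  [0,0.02,0.007,0.025,0],
  [0,0,0.007,0,6.5],
  [0,0,0.007,0,6.5],
  [0,0,0.007,0,6.5],
  [0,0,0.007,0,6.5],
  [0,0,0,0,6.5],
  [0,0,0,0,6.5],
  [0,0,0,0,6.5],
  [0,0,0,0,6.5],
])

```text
time_s: 2.2
tcp_pos: [0.5234, 0.2051, 0.1414]
eef_rot: [-90.0, -0.0, -160.1]
contact_force: [0.0, 0.4, -0.6]
gripper_width: 0.0874
```

Emit:
jog_arm([
  [0,0,0,0,6.5],
  [0,0,0,0,6.7],
  [0,0,0,0,0],
  [0,0,0,0,0],
])

```text
time_s: 2.53
tcp_pos: [0.5235, 0.2051, 0.1415]
eef_rot: [-90.0, -0.0, -172.7]
contact_force: [0.8, 0.0, 0.1]
gripper_width: 0.0877
```

```bash
python3 - <<'E'
from h import *
c,P,s=shot("wrist","c1")
print(s["time_s"],s["joints"].round(1),s["tcp_pos"].round(4),s["eef_rot"].round(2),s["contact_force"].round(1))
print(proj(c,[.5237,.2056,.013],P), totool([.5237,.2056,.013],P).round(4))
E
```

```text
2.5333 [ 41.3  15.2 -21.7  -0.  -53.1 -34.1] [0.5235 0.2051 0.1415] [ -90.     -0.   -172.74] [0.8 0.  0.1]
[321.2111419  194.49131321] [-0.0003  0.1285 -0.0004]
```

View pics/c1.png

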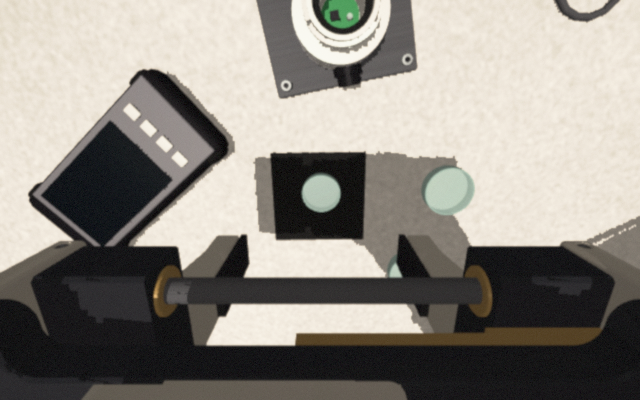

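The glass is at (321,193) on its mat, under the tool. The housing's neck is at (343,10), open, with green inside. Descending halfway for a finer look.

Emit:
jog_arm([
  [0,0,0.015,0,0],
  [0,0,0.015,0,0],
  [0,0,0.015,0,0],
  [0,0,0.015,0,0],
  [0,0,0.01,0,0],
  [0,0,0,0,0],
  [0,0,0,0,0],
])

```text
time_s: 3.17
tcp_pos: [0.5234, 0.205, 0.0713]
eef_rot: [-90.0, -0.1, -172.9]
contact_force: [-0.7, 0.2, 0.5]
gripper_width: 0.0877
```

```bash
cat >> h.py <<'E'
def circ_fit(c,P,pts,z,rad=None):
    "pixel edge pts -> plane z -> circle centre, radius (robust)"
    from scipy.optimize import least_squares
    W=np.array([ray(c,u,v,z,P)[:2] for u,v in pts])
    x0=[*np.median(W,0),rad or .018]
    f=lambda q:np.hypot(W[:,0]-q[0],W[:,1]-q[1])-q[2]
    s=least_squares(f,x0,loss='soft_l1',f_scale=2e-4)
    return s.x,np.median(np.abs(s.fun))
def edges(c,P,X0,rad,z,lo=.75,hi=1.3,n=72,sign=0,skip=None):
    "radial max-gradient edge points around a world circle"
    g=cv2.GaussianBlur(c["image"].astype(np.float32).mean(2),(0,0),.8)
    out=[]
    for a in np.linspace(0,2*np.pi,n,endpoint=False):
        k=np.linspace(lo,hi,80)
        W=np.stack([X0[0]+rad*k*np.cos(a),X0[1]+rad*k*np.sin(a),np.full(80,z)],1)
        p=proj(c,W,P)
        v=cv2.remap(g,p[:,0].astype(np.float32)[None],p[:,1].astype(np.float32)[None],cv2.INTER_LINEAR)[0]
        d=np.gradient(v)
        i=np.argmax(np.abs(d) if sign==0 else sign*d)
        if abs(d[i])>1.0: out.append(p[i])
    return np.array(out)
E
python3 - <<'E'
from h import *
c,P,s=shot("wrist","c2")
print(s["time_s"],s["tcp_pos"].round(4),s["contact_force"].round(1))
X0=ray(*(c,)+(0,0),.013,P)
X0=np.array([.5235,.2053,.013])
e=edges(c,P,X0,.018,.013,sign=-1)
q,res=circ_fit(c,P,e,.013); print(q.round(5),res,len(e), totool([q[0],q[1],.013],P).round(4))
im=cv2.resize(c["image"][:,:,::-1],None,fx=1.25,fy=1.25)
for p in e: cv2.circle(im,(int(p[0]*1.25),int(p[1]*1.25)),1,(0,0,255),-1)
cv2.imwrite("pics/c2o.png",im)
E
```

```text
3.1667 [0.5234 0.205  0.0713] [-0.7  0.2  0.5]
[0.5241  0.20454 0.01823] 0.00013147014201204954 72 [-0.0007  0.0583  0.0005]
```

View pics/c2o.png

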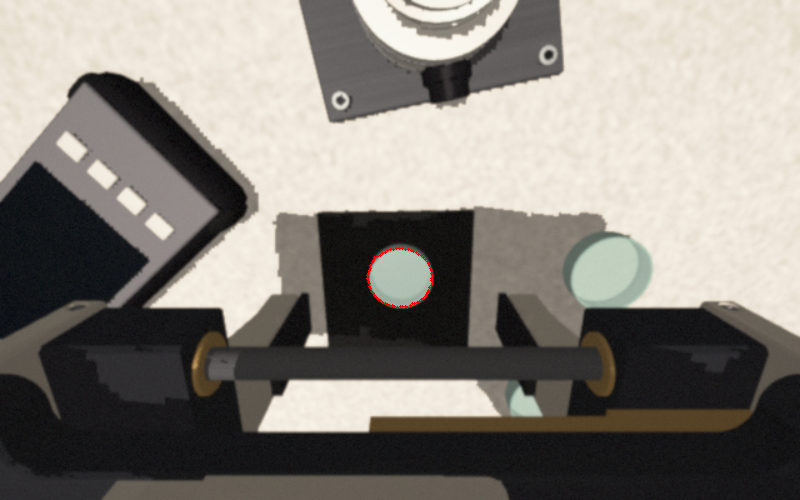

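Glass edge fit is clean: r = 18.2 mm, offset (-0.7, +0.5) mm in tool x/z. Descending to hold the glass by its upper 4–5 mm only.

Emit:
jog_arm([
  [0.2,-0.0006,0.012,0.0005,0],
  [0.2,0,0.012,0,0],
  [0.2,0,0.012,0,0],
  [0.2,0,0.0055,0,0],
  [0.2,0,0.002,0,0],
  [0.2,0,0,0,0],
  [0.2,0,0,0,0],
])

```text
time_s: 3.8
tcp_pos: [0.5246, 0.2051, 0.0288]
eef_rot: [-90.0, 0.1, -172.9]
contact_force: [0.4, -0.5, 0.6]
gripper_width: 0.0704
```

```bash
python3 - <<'E'
from h import *
c,P,s=shot("wrist","c3")
print(s["time_s"],s["tcp_pos"].round(4),s["contact_force"].round(1),s["gripper_width"])
im=cv2.resize(c["image"][200:310,220:420,::-1],None,fx=4,fy=4)
cv2.imwrite("pics/c3o.png",im)
E
```

```text
3.8 [0.5246 0.2051 0.0288] [ 0.4 -0.5  0.6] 0.07035386242054387
```

View pics/c3o.png

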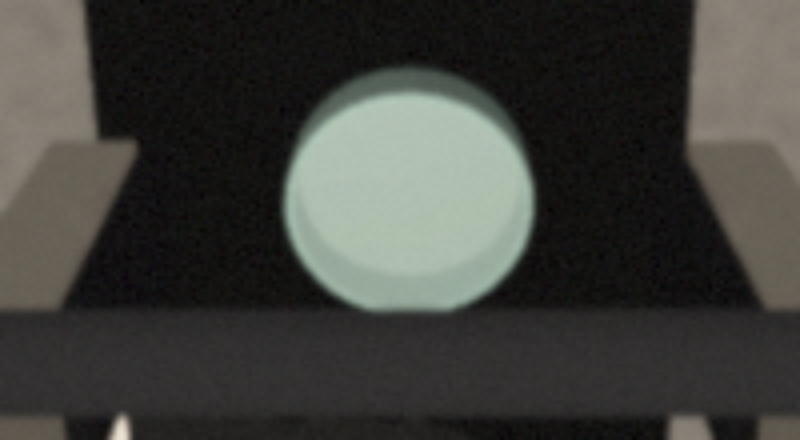

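Emit:
jog_arm([
  [0.3,0,0.001,0,0],
  [0.45,0,0,0,0],
  [0.55,0,0,0,0],
  [1,0,0,0,0],
  [1,0,0,0,0],
  [1,0,0,0,0],
  [1,0,0,0,0],
], squeeze=10)

```text
time_s: 4.43
tcp_pos: [0.5242, 0.2048, 0.0271]
eef_rot: [-90.0, 0.0, -172.9]
contact_force: [-0.4, -0.4, 1.0]
gripper_width: 0.0352
```

```bash
python3 - <<'E'
from h import *
c,P,s=shot("wrist","c4")
print(s["time_s"],s["tcp_pos"].round(4),s["contact_force"].round(1),s["gripper_width"])
im=cv2.resize(c["image"][200:310,220:420,::-1],None,fx=4,fy=4)
cv2.imwrite("pics/c4o.png",im)
E
```

```text
4.4333 [0.5242 0.2048 0.0271] [-0.4 -0.4  1. ] 0.03516942411467183
```

View pics/c4o.png

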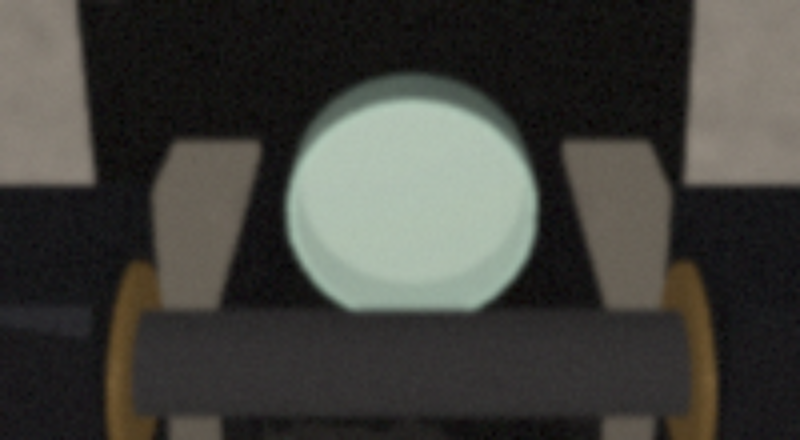

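Width reads 35.2 mm, so the (black) pads are on the glass. Lifting a little to check.

Emit:
jog_arm([
  [1,0,0,0,0],
  [1,0,-0.002,0,0],
  [1,0,-0.005,0,0],
  [1,0,-0.01,0,0],
  [1,0,-0.015,0,0],
  [1,0,-0.015,0,0],
  [1,0,0,0,0],
])

```text
time_s: 5.07
tcp_pos: [0.5258, 0.2059, 0.0778]
eef_rot: [-90.1, 0.3, -172.9]
contact_force: [1.1, 1.5, -0.5]
gripper_width: 0.0352
```

```bash
python3 - <<'E'
from h import *
c,P,s=shot("wrist","c5")
print(s["time_s"],s["tcp_pos"].round(4),s["contact_force"].round(1),s["gripper_width"])
im=cv2.resize(c["image"][200:310,220:420,::-1],None,fx=4,fy=4)
cv2.imwrite("pics/c5o.png",im)
E
```

```text
5.0667 [0.5258 0.2059 0.0778] [ 1.1  1.5 -0.5] 0.03520538427285857
```

View pics/c5o.png

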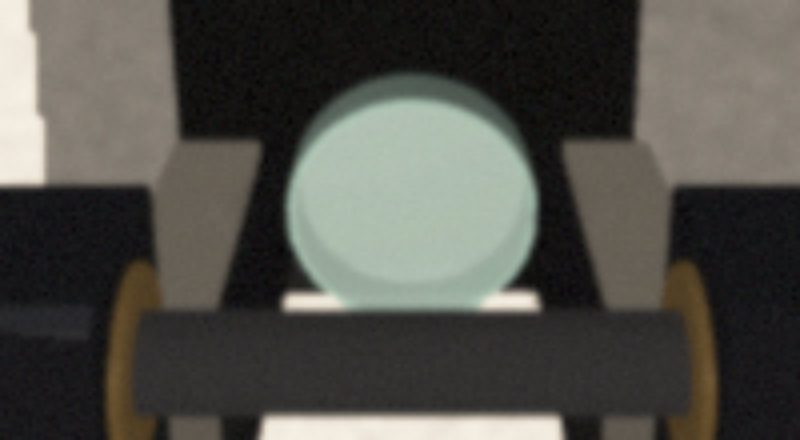

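Glass held steadily, with no shift (top face centred near pixel (323,252)). Going up, and part way towards the housing.

Emit:
jog_arm([
  [1,0,-0.015,0,0],
  [1,0,-0.02,0.004,0],
  [1,0,-0.015,0.01,0],
  [1,0,-0.005,0.015,0],
  [1,0,0,0.015,0],
  [1,0,0,0.015,0],
  [1,0,0,0.015,0],
  [1,0,0,0.008,0],
  [1,0,0,0.003,0],
  [1,0,0,0,0],
  [1,0,0,0,0],
])

```text
time_s: 6.03
tcp_pos: [0.5345, 0.1202, 0.1286]
eef_rot: [-90.0, -0.0, -173.0]
contact_force: [0.5, -0.5, -0.4]
gripper_width: 0.0353
```

```bash
python3 - <<'E'
from h import *
c,P,s=shot("wrist","c6")
print(s["time_s"],s["tcp_pos"].round(4),s["contact_force"].round(1),s["gripper_width"])
cv2.imwrite("pics/c6o.png",cv2.resize(c["image"][:,:,::-1],None,fx=1.25,fy=1.25))
E
```

```text
6.0333 [0.5345 0.1202 0.1286] [ 0.5 -0.5 -0.4] 0.03528297932784261
```

View pics/c6o.png

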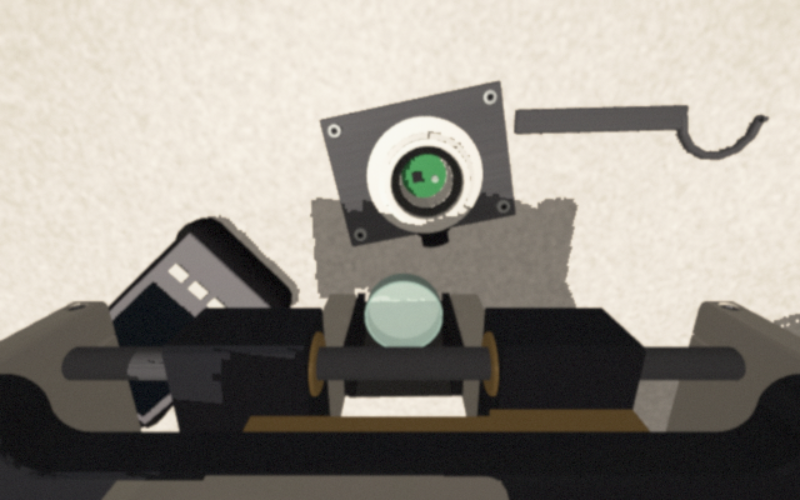

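```bash
python3 - <<'E'
from h import *
c,P,s=load("c6")
im=cv2.resize(c["image"][80:200,270:410,::-1],None,fx=5,fy=5,interpolation=cv2.INTER_CUBIC)
X=ray(c,342,143,.076,P); print(X)
cv2.imwrite("pics/c6z.png",im)
E
```

```text
[0.52836907 0.06094367 0.076     ]
```

View pics/c6z.png

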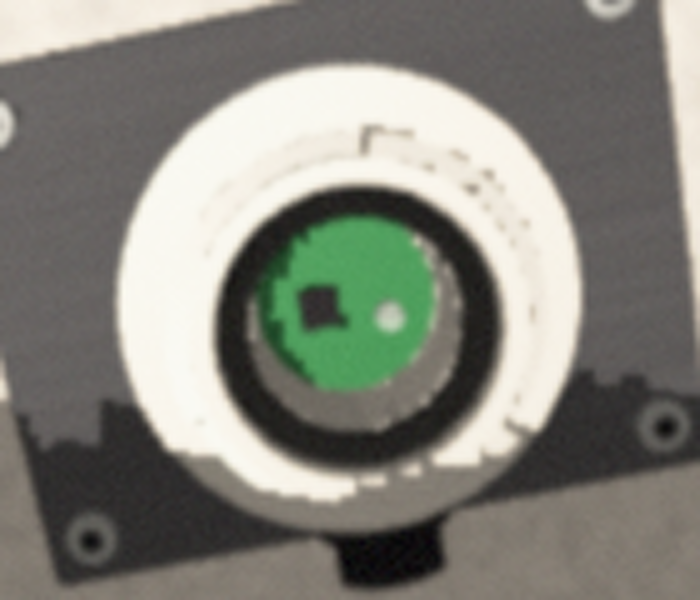

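```bash
python3 - <<'E'
from h import *
c,P,s=load("c6")
X0=np.array([.5284,.0607])
for z,rad,sg,lo,hi in [(.076,.0188,1,.8,1.2),(.071,.0188,1,.8,1.2),(.052,.033,-1,.9,1.15),(.071,.0138,0,.8,1.15)]:
    e=edges(c,P,X0,rad,z,sign=sg,lo=lo,hi=hi)
    q,res=circ_fit(c,P,e,z,rad); print(z,q.round(5),res.round(5), totool([*q[:2],z],P).round(4))
# upper/lower halves of black ring
e=edges(c,P,X0,.0188,.076,sign=1,lo=.8,hi=1.2)
W=np.array([ray(c,u,v,.076,P)[:2] for u,v in e])-X0
a=np.degrees(np.arctan2(W[:,1],W[:,0]));print(np.c_[a,np.hypot(*W.T)*1000].round(1)[::4])
E
```

```text
0.076 [0.52869 0.06301 0.0184 ] 0.00013 [0.0127 0.0527 0.056 ]
0.071 [0.52821 0.06376 0.0189 ] 9e-05 [0.0131 0.0577 0.0552]
0.052 [0.52852 0.06277 0.03299] 0.00026 [0.0129 0.0767 0.0563]
0.071 [0.52869 0.06069 0.01547] 0.00038 [0.013  0.0577 0.0584]
[[   0.    18.4]
 [  20.    19.3]
 [  40.    20. ]
 [  60.    20.7]
 [  80.    21.2]
 [ 100.    20.5]
 [ 120.    19.5]
 [ 140.    19.3]
 [ 160.    18.8]
 [ 180.    18.3]
 [-160.    17.1]
 [-140.    16.8]
 [-120.    16.2]
 [-100.    16.2]
 [ -80.    16.3]
 [ -60.    16.4]
 [ -40.    16.9]
 [ -20.    17.8]]
```

```bash
python3 - <<'E'
from h import *
for f in ["c4","c5"]:
    c,P,s=load(f)
    for y,nm in [(.0145,"top"),(.0245,"bottom")]:
        X=P[0]@np.array([0.0003,y,0.0005])+P[1]
        e=edges(c,P,X,.018,X[2],sign=-1,lo=.85,hi=1.15,n=90)
        # keep visible: image lower part for top; upper for bottom
        cen=proj(c,X,P)
        k=(e[:,1]<276)&((e[:,1]>cen[1]-3) if nm=="top" else (e[:,1]<cen[1]-2))
        q,res=circ_fit(c,P,e[k],X[2],.018); print(f,nm,k.sum(),q[2].round(5),res.round(5),totool([*q[:2],X[2]],P).round(4))
E
```

```text
c4 top 31 0.018 9e-05 [ 0.001   0.0145 -0.0004]
c4 bottom 43 0.01692 0.00034 [0.0006 0.0245 0.0009]
c5 top 28 0.01801 0.00013 [ 0.0009  0.0145 -0.0004]
c5 bottom 43 0.01671 0.00033 [0.0005 0.0245 0.0012]
```

Body edge fit (r = 33.0 mm) puts the housing axis at tool (12.9, 56.2) mm. The held glass appears at (0.9, -0.4) mm. Moving the difference and stopping about 6 mm above the rim.

Emit:
jog_arm([
  [1,0.003,0,0.011,0],
  [1,0.003,0,0.015,0],
  [1,0.003,0,0.015,0],
  [1,0.003,0.004,0.012,0],
  [1,0,0.008,0.0036,0],
  [1,0,0.006,0,0],
  [1,0,0.004,0,0],
  [1,0,0,0,0],
  [1,0,0,0,0],
  [1,0,0,0,0],
])

```text
time_s: 6.92
tcp_pos: [0.5298, 0.0632, 0.1071]
eef_rot: [-90.0, 0.0, -172.9]
contact_force: [-0.6, -0.8, 0.5]
gripper_width: 0.0351
```

```bash
python3 - <<'E'
from h import *
c,P,s=shot("wrist","d1")
print(s["time_s"],s["tcp_pos"].round(4),s["contact_force"].round(1),s["gripper_width"])
im=cv2.resize(c["image"][190:310,240:400,::-1],None,fx=5,fy=5,interpolation=cv2.INTER_CUBIC)
cv2.imwrite("pics/d1z.png",im)
E
```

```text
6.9167 [0.5298 0.0632 0.1071] [-0.6 -0.8  0.5] 0.03512432583814759
```

View pics/d1z.png

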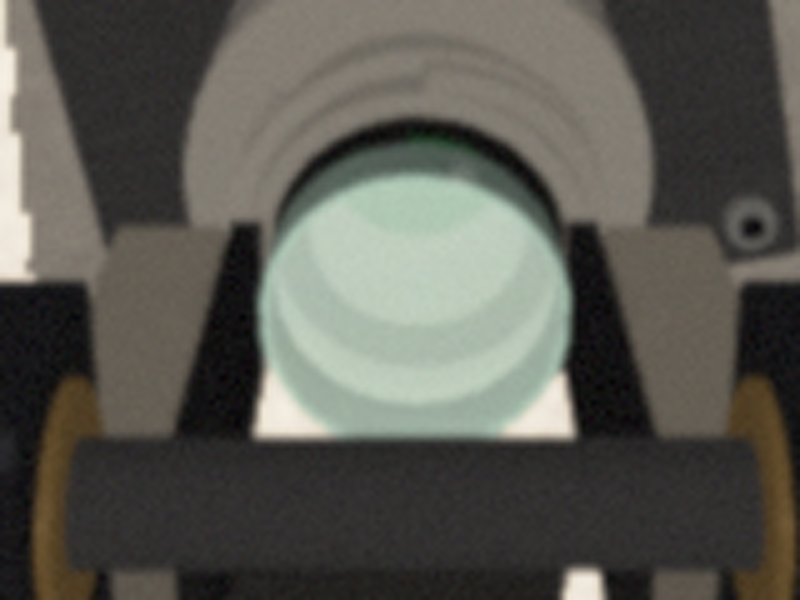

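```bash
cat >> h.py <<'E'
def fitfix(c,P,pts,z,rad):
    from scipy.optimize import least_squares
    W=np.array([ray(c,u,v,z,P)[:2] for u,v in pts])
    f=lambda q:np.hypot(W[:,0]-q[0],W[:,1]-q[1])-rad
    s=least_squares(f,W.mean(0),loss='soft_l1',f_scale=2e-4)
    return s.x,np.median(np.abs(s.fun))
def glassrecess(c,P,gx=(0.0009,-0.0004),X0=(.5285,.0630),yt=.0147,im=None):
    # image-row limit for visibility
    X=P[0]@np.array([gx[0],yt,gx[1]])+P[1]
    e=edges(c,P,X,.018,X[2],sign=0,lo=.9,hi=1.1,n=120); cen=proj(c,X,P)
    k=(e[:,1]<275)&(e[:,1]>cen[1]-6); eg=e[k]
    q,res=fitfix(c,P,eg,X[2],.018); g=totool([*q,X[2]],P)
    print("glass top",k.sum(),res.round(5),g.round(5), "world",q.round(5))
    X=np.array([*X0,.076]); e=edges(c,P,X,.0188,.076,sign=1,lo=.85,hi=1.15,n=120); cen=proj(c,X,P)
    k=(e[:,1]<cen[1]-13); er=e[k]
    q,res=fitfix(c,P,er,.076,.0188); h=totool([*q,.076],P)
    print("recess",k.sum(),res.round(5),h.round(5),"world",q.round(5))
    X=np.array([*X0,.052]); e=edges(c,P,X,.033,.052,sign=-1,lo=.9,hi=1.12,n=120); cen=proj(c,X,P)
    k=(e[:,1]<228)&(e[:,1]>205)|(e[:,1]<190); eb=e[k]
    q,res=fitfix(c,P,eb,.052,.033); b=totool([*q,.052],P)
    print("body",k.sum(),res.round(5),b.round(5),"world",q.round(5))
    return eg,er,eb
E
python3 - <<'E'
from h import *
c,P,s=load("d1")
es=glassrecess(c,P)
im=cv2.resize(c["image"][170:310,240:400,::-1],None,fx=5,fy=5,interpolation=cv2.INTER_CUBIC)
for e,col in zip(es,[(0,0,255),(255,0,0),(0,255,255)]):
    for p in e: cv2.circle(im,(int((p[0]-240+.5)*5),int((p[1]-170+.5)*5)),3,col,-1)
cv2.imwrite("pics/d1f.png",im[:600])
E
```

```text
glass top 39 0.00024 [9.80e-04 1.47e-02 8.00e-05] world [0.52886 0.06297]
recess 41 0.00011 [ 0.00131  0.03106 -0.00046] world [0.52846 0.06346]
body 34 0.0005 [0.00154 0.05506 0.00198] world [0.52854 0.06101]
```

View pics/d1f.png

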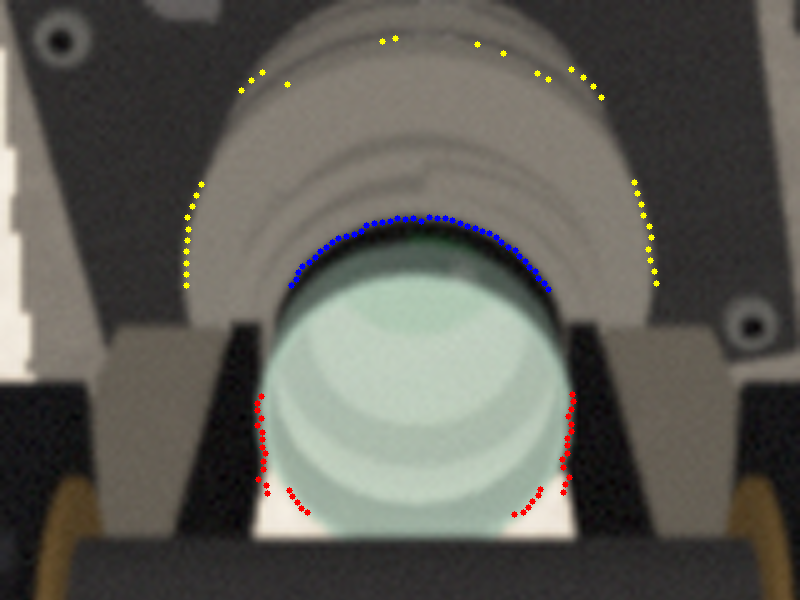

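Recess edge (blue arc) is clean: recess at tool (1.3, -0.5) mm, glass at (0.95, -0.4). Shifting x by +0.4 mm and lowering to about 1.5 mm above the rim.

Emit:
jog_arm([
  [1,0.0004,0.002,0,0],
  [1,0,0.002,0,0],
  [1,0,0.001,0,0],
  [1,0,0,0,0],
  [1,0,0,0,0],
  [1,0,0,0,0],
])

```text
time_s: 7.47
tcp_pos: [0.5293, 0.0627, 0.1021]
eef_rot: [-90.0, 0.0, -172.9]
contact_force: [-0.1, -0.1, -0.0]
gripper_width: 0.0351
```

```bash
python3 - <<'E'
from h import *
c,P,s=shot("wrist","d2")
print(s["time_s"],s["tcp_pos"].round(4),s["contact_force"].round(1),s["gripper_width"])
es=glassrecess(c,P)
im=cv2.resize(c["image"][190:310,240:400,::-1],None,fx=5,fy=5,interpolation=cv2.INTER_CUBIC)
cv2.imwrite("pics/d2z.png",im)
E
```

```text
7.4667 [0.5293 0.0627 0.1021] [-0.1 -0.1 -0. ] 0.03506476927544801
glass top 39 0.00029 [ 0.00104  0.0147  -0.00104] world [0.52813 0.0636 ]
recess 42 7e-05 [ 0.00082  0.02612 -0.00047] world [0.52841 0.06307]
body 36 0.00043 [0.00094 0.05012 0.00121] world [0.52851 0.06138]
```

View pics/d2z.png

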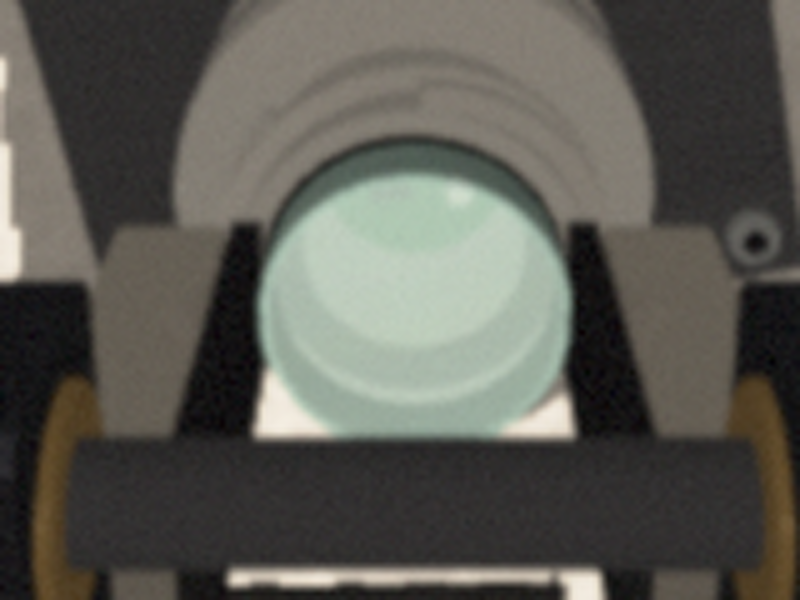

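Emit:
jog_arm([
  [1,0,0.001,0,0],
  [1,0,0.0005,0,0],
  [1,0,0.0005,0,0],
  [1,0,0,0,0],
  [1,0,0,0,0],
])

```text
time_s: 7.93
tcp_pos: [0.5292, 0.0627, 0.1]
eef_rot: [-90.0, -0.0, -173.0]
contact_force: [-0.7, -0.4, 0.1]
gripper_width: 0.0352
```

```bash
python3 - <<'E'
from h import *
c,P,s=shot("wrist","d3")
print(s["time_s"],s["tcp_pos"].round(4),s["contact_force"].round(1),s["gripper_width"],s["moment"].round(2))
es=glassrecess(c,P)
im=cv2.resize(c["image"][190:310,240:400,::-1],None,fx=5,fy=5,interpolation=cv2.INTER_CUBIC)
cv2.imwrite("pics/d3z.png",im)
E
```

```text
7.9333 [0.5292 0.0627 0.1   ] [-0.7 -0.4  0.1] 0.03515254012759725 [ 0.09 -0.02  0.04]
glass top 40 0.00035 [ 0.00113  0.0147  -0.00152] world [0.5279  0.06404]
recess 42 0.0001 [ 0.00069  0.02403 -0.0004 ] world [0.52847 0.06298]
body 31 0.00038 [0.00069 0.04803 0.00078] world [0.52862 0.06182]
```

View pics/d3z.png

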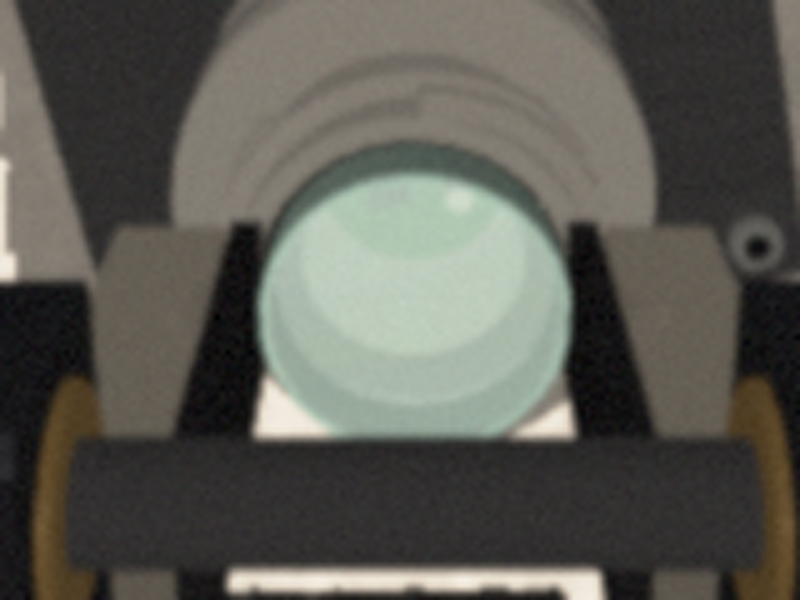

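No force at the rim. Continuing down gently.

Emit:
jog_arm([
  [1,-0.0002,0.0005,0,0],
  [1,0,0.0005,0,0],
  [1,0,0.0005,0,0],
  [1,0,0,0,0],
  [1,0,0,0,0],
])

```text
time_s: 8.4
tcp_pos: [0.5294, 0.0627, 0.0985]
eef_rot: [-90.0, -0.0, -172.9]
contact_force: [-0.4, 0.5, -0.6]
gripper_width: 0.0352
```

Emit:
jog_arm([
  [1,0,0.0005,0,0],
  [1,0,0.0005,0,0],
  [1,0,0.0005,0,0],
  [1,0,0,0,0],
  [1,0,0,0,0],
])

```text
time_s: 8.82
tcp_pos: [0.5294, 0.0627, 0.097]
eef_rot: [-90.0, -0.0, -173.0]
contact_force: [0.4, -0.3, -0.5]
gripper_width: 0.0352
```

```bash
python3 - <<'E'
from h import *
c,P,s=shot("wrist","d4")
print(s["time_s"],s["tcp_pos"].round(4),s["contact_force"].round(1),s["gripper_width"],s["moment"].round(2))
im=cv2.resize(c["image"][190:310,240:400,::-1],None,fx=5,fy=5,interpolation=cv2.INTER_CUBIC)
cv2.imwrite("pics/d4z.png",im)
E
```

```text
8.8167 [0.5294 0.0627 0.097 ] [ 0.4 -0.3 -0.5] 0.03523877859483798 [ 0.08 -0.01 -0.02]
```

View pics/d4z.png

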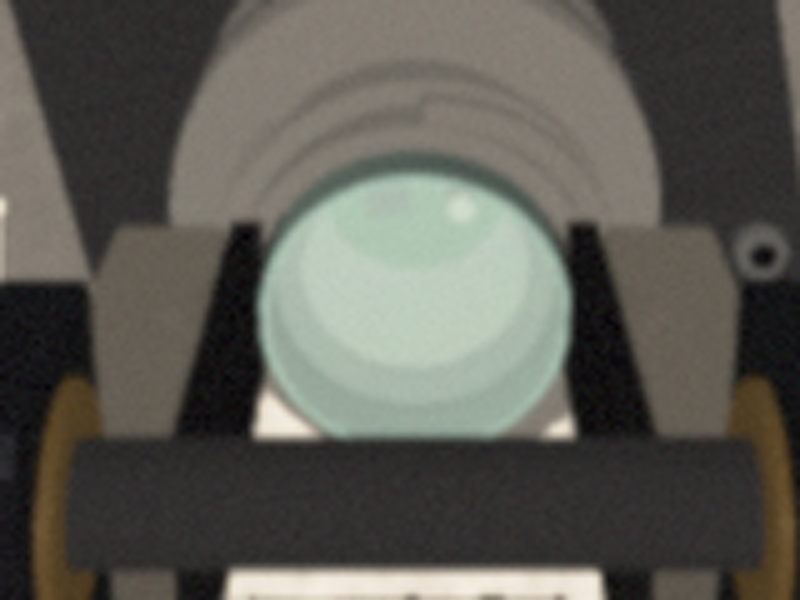

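Emit:
jog_arm([
  [1,0,0.0004,0,0],
  [1,0,0.0004,0,0],
  [1,0,0.0003,0,0],
  [1,0,0,0,0],
  [1,0,0,0,0],
])

```text
time_s: 9.28
tcp_pos: [0.5294, 0.0627, 0.096]
eef_rot: [-90.0, 0.0, -172.9]
contact_force: [0.7, -0.6, -0.2]
gripper_width: 0.0354
```

Emit:
jog_arm([
  [1,0,0.0003,0,0],
  [1,0,0.0003,0,0],
  [1,0,0,0,0],
  [1,0,0,0,0],
])

```text
time_s: 9.62
tcp_pos: [0.5294, 0.0627, 0.0954]
eef_rot: [-90.0, 0.0, -172.9]
contact_force: [-0.6, 0.3, 0.0]
gripper_width: 0.0351
```

Emit:
jog_arm([
  [1,0,0.0003,0,0],
  [1,0,0,0,0],
  [1,0,0,0,0],
])

```text
time_s: 9.87
tcp_pos: [0.5295, 0.0627, 0.0953]
eef_rot: [-90.0, 0.0, -172.9]
contact_force: [-1.7, 0.6, 4.2]
gripper_width: 0.0351
```

```bash
python3 - <<'E'
from h import *
c,P,s=shot("wrist","d5")
print(s["time_s"],s["tcp_pos"].round(4),s["contact_force"].round(1),s["gripper_width"],s["moment"].round(2))
im=cv2.resize(c["image"][190:310,240:400,::-1],None,fx=5,fy=5,interpolation=cv2.INTER_CUBIC)
cv2.imwrite("pics/d5z.png",im)
E
```

```text
9.8667 [0.5295 0.0627 0.0953] [-1.7  0.6  4.2] 0.03510500018398166 [ 0.1   0.65 -0.01]
```

View pics/d5z.png

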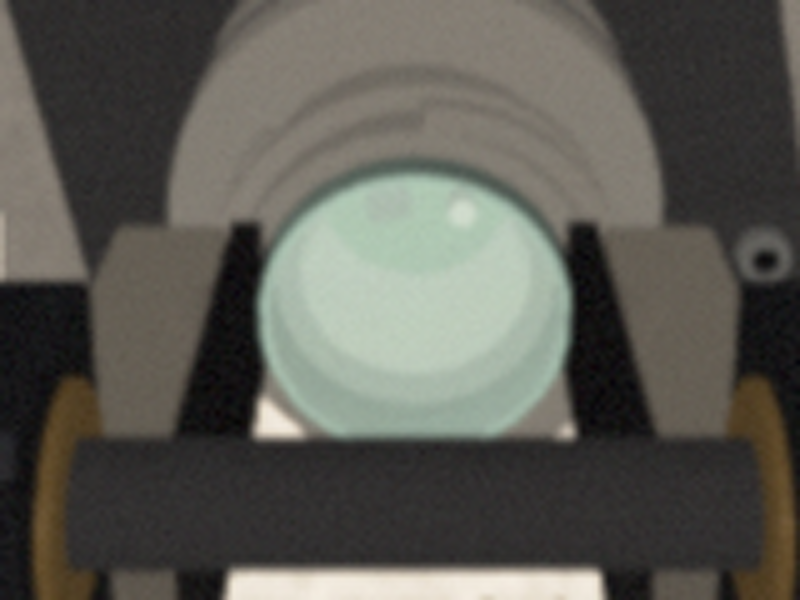

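Contact at 4 N at the expected seat height; the glass looks level. Releasing, lifting straight up and checking.

Emit:
jog_arm([
  [0.55,0,0,0,0],
  [0.5,0,0,0,0],
  [0.4,0,0,0,0],
  [0.3,0,0,0,0],
  [0,0,-0.003,0,0],
  [0,0,-0.01,0,0],
  [0,0,-0.02,0,0],
  [0,0,-0.02,0,0],
  [0,0,0,0,0],
])

```text
time_s: 10.67
tcp_pos: [0.5315, 0.0633, 0.1525]
eef_rot: [-90.1, 0.3, -172.9]
contact_force: [0.7, 0.3, 0.8]
gripper_width: 0.084
```

```bash
python3 - <<'E'
from h import *
c,P,s=shot("wrist","e1")
print(s["time_s"],s["joints"].round(1),s["tcp_pos"].round(4),s["contact_force"].round(1),s["gripper_width"],s["moment"].round(2))
im=cv2.resize(c["image"][170:310,230:410,::-1],None,fx=4,fy=4,interpolation=cv2.INTER_CUBIC)
cv2.imwrite("pics/e1z.png",im)
e=edges(c,P,(.5285,.063),.018,.081,sign=0,lo=.9,hi=1.1,n=90)
q,res=circ_fit(c,P,e,.081,.018); print(q.round(5),res.round(5),totool([*q[:2],.081],P).round(4))
E
```

```text
10.6667 [ 27.8  12.  -24.6   0.1 -53.1 -20.8] [0.5315 0.0633 0.1525] [0.7 0.3 0.8] 0.08402518804678731 [ 0.18 -0.19 -0.01]
[0.5287  0.06287 0.01806] 0.00014 [0.0033 0.0715 0.0002]
```

View pics/e1z.png

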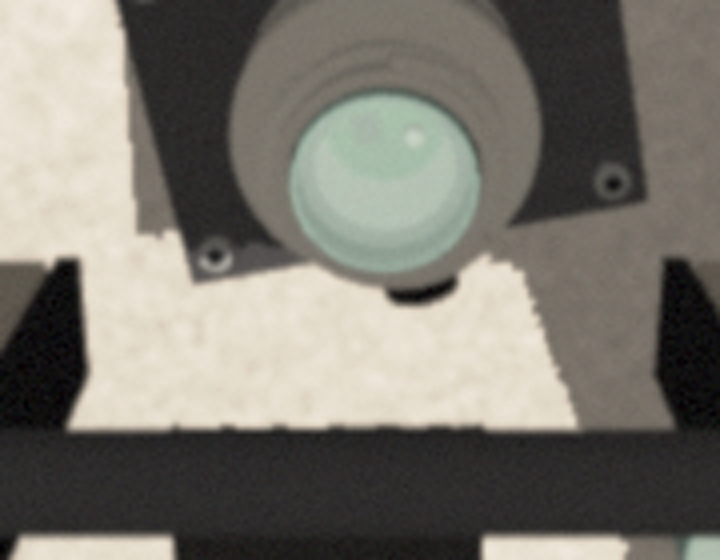

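Glass is seated: circle fit at the nominal top height gives r = 18.06 mm, centred, with the level rim visible all round. Now to the ring, unwinding the wrist counter-clockwise so there is room to screw clockwise.

Emit:
jog_arm([
  [0,0.002,-0.005,0.015,0],
  [0,0.005,0,0.03,0],
  [0,0.005,0,0.032,0],
  [0,0.005,0,0.032,0],
  [0,0.005,0,0.032,0],
  [0,0.005,0,0.032,0],
  [0,0.005,0,0.032,0],
  [0,0.005,0,0.032,0],
  [0,0.005,0,0.022,0],
  [0,0.001,0,0.008,0],
  [0,0,0.005,0,-7],
  [0,0,0.005,0,-7],
])

```text
time_s: 11.72
tcp_pos: [0.5192, -0.2082, 0.1429]
eef_rot: [-90.0, -0.0, -158.8]
contact_force: [0.2, -0.1, 0.3]
gripper_width: 0.0874
```

Emit:
jog_arm([
  [0,0,0.005,0,-7],
  [0,0,0.005,0,-7],
  [0,0,0.005,0,-7],
  [0,0,0.005,0,-7],
  [0,0,0.005,0,-7],
  [0,0,0.005,0,-7],
  [0,0,0.005,0,-7],
  [0,0,0.005,0,-7],
  [0,0,0,0,-7],
  [0,0,0,0,-7],
  [0,0,0,0,-7],
  [0,0,0,0,-7],
])

```text
time_s: 12.72
tcp_pos: [0.5193, -0.207, 0.1028]
eef_rot: [-90.0, 0.0, -74.6]
contact_force: [0.4, 0.6, -0.3]
gripper_width: 0.0875
```

Emit:
jog_arm([
  [0,0,0,0,-7],
  [0,0,0,0,-7],
  [0,0,0,0,-7],
  [0,0,0,0,-7],
  [0,0,0,0,-7],
  [0,0,0,0,-7],
  [0,0,0,0,0],
  [0,0,0,0,0],
  [0,0,0,0,0],
])

```text
time_s: 13.47
tcp_pos: [0.5194, -0.2073, 0.103]
eef_rot: [-90.0, 0.0, -33.2]
contact_force: [0.2, 0.3, 0.3]
gripper_width: 0.0873
```

```bash
python3 - <<'E'
from h import *
c,P,s=shot("wrist","f1")
print(s["time_s"],s["joints"].round(1),s["tcp_pos"].round(4),s["eef_rot"].round(1),s["contact_force"].round(1),s["gripper_width"])
print(proj(c,[.5195,-.2083,.02],P),totool([.5195,-.2083,.02],P).round(4))
E
```

```text
13.4667 [ -1.7  17.5 -24.5  -0.  -48.  148.5] [ 0.5194 -0.2073  0.103 ] [-90.    0.  -33.2] [0.2 0.3 0.3] 0.08728227977425561
[323.2811167  210.38201192] [ 0.0006  0.083  -0.0008]
```

View pics/f1.png

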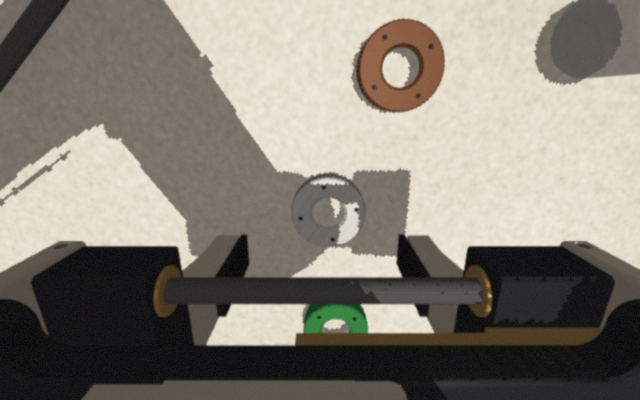

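The silver ring is at (329,211), brown at (401,67), green at (335,322). Enlarging the silver one and fitting it.

```bash
python3 - <<'E'
from h import *
c,P,s=load("f1")
im=cv2.resize(c["image"][150:270,250:410,::-1],None,fx=5,fy=5,interpolation=cv2.INTER_CUBIC)
X=ray(c,329,210,.02,P)
for rad,lo,hi in [(.013,.75,1.25),(.0295,.85,1.15)]:
    e=edges(c,P,X,rad,.02,lo=lo,hi=hi,n=90)
    q,res=circ_fit(c,P,e,.02,rad); print(q.round(5),res.round(5),totool([*q[:2],.02],P).round(4))
    for p in e: cv2.circle(im,(int((p[0]-250+.5)*5),int((p[1]-150+.5)*5)),3,(0,0,255),-1)
cv2.imwrite("pics/f1z.png",im)
E
```

```text
[ 0.52197 -0.21348  0.01345] 0.00029 [ 0.0055  0.083  -0.0038]
[ 0.52241 -0.21056  0.03022] 0.00062 [ 0.0043  0.083  -0.0011]
```

View pics/f1z.png

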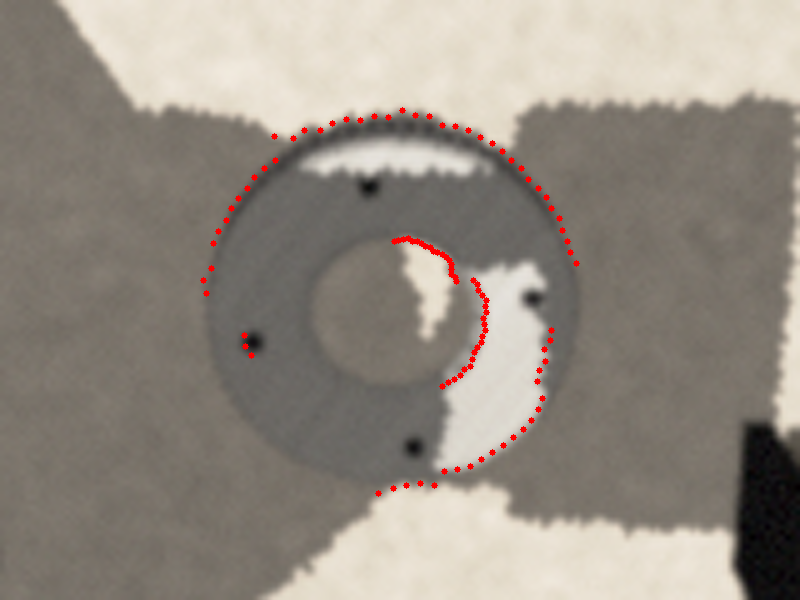

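```bash
python3 - <<'E'
from h import *
c,P,s=load("f1")
W=[]
for u,v in [(369,187),(532,298),(414,447),(252,343)]:
    W.append(ray(c,250+u/5-.4,150+v/5-.4,.02,P))
W=np.array(W); m=W.mean(0); print(m, np.hypot(*(W-m)[:,:2].T), totool(m,P).round(4))
E
```

```text
[ 0.52106214 -0.21271889  0.02      ] [0.02246737 0.02256942 0.02250525 0.02269763] [ 0.0044  0.083  -0.0036]
```

Four pin holes agree (all at r = 22.5 mm), giving the ring centre at tool (4.4, -3.6) mm. It is uncoloured aluminium, so it's the right ring. Descending and gripping.

Emit:
jog_arm([
  [0,0.0036,0.01,-0.0033,0],
  [0,0,0.015,0,0],
  [0,0,0.015,0,0],
  [0,0,0.015,0,0],
  [0,0,0.013,0,0],
  [0,0,0.008,0,0],
  [0,0,0.004,0,0],
  [0,0,0,0,0],
  [0.3,0,0,0,0],
  [1,0,0,0,0],
  [1,0,0,0,0],
  [1,0,0,0,0],
], squeeze=15)

```text
time_s: 14.52
tcp_pos: [0.5212, -0.2123, 0.0238]
eef_rot: [-90.0, -0.1, -33.0]
contact_force: [-0.8, -0.2, 0.2]
gripper_width: 0.0664
```

Emit:
jog_arm([
  [1,0,0,0,0],
  [1,0,0,0,0],
])

```text
time_s: 14.68
tcp_pos: [0.5211, -0.2123, 0.0236]
eef_rot: [-90.0, -0.1, -32.9]
contact_force: [0.1, 0.6, 3.6]
gripper_width: 0.0593
```

```bash
python3 - <<'E'
from h import *
c,P,s=shot("wrist","f2")
print(s["time_s"],s["joints"].round(1),s["tcp_pos"].round(4),s["eef_rot"].round(1),s["contact_force"].round(1),s["gripper_width"])
im=cv2.resize(c["image"][190:310,220:420,::-1],None,fx=4,fy=4,interpolation=cv2.INTER_CUBIC)
cv2.imwrite("pics/f2z.png",im)
E
```

```text
14.6833 [ -2.2  23.9 -28.2   0.  -37.8 149.3] [ 0.5211 -0.2123  0.0236] [-90.   -0.1 -32.9] [0.1 0.6 3.6] 0.059347097640428156
```

View pics/f2z.png

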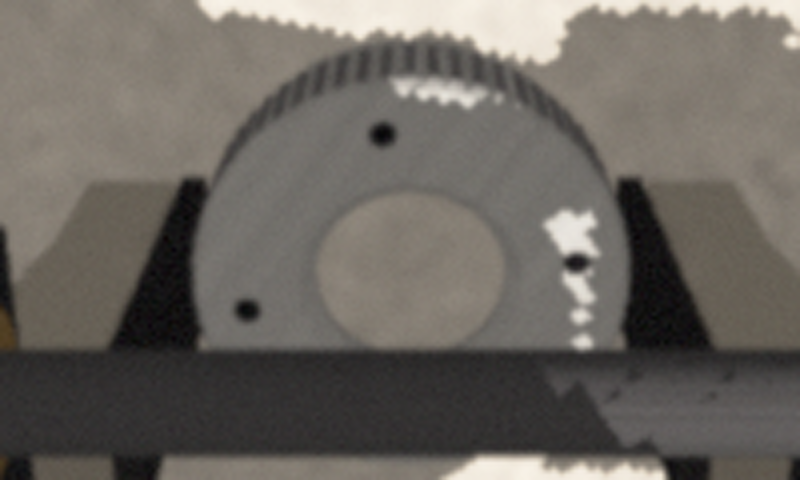

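Ring gripped at 59.3 mm. Lifting, then carrying toward the housing and stopping short to look.

Emit:
jog_arm([
  [1,0,-0.004,0,0],
  [1,0,-0.015,0,0],
  [1,0,-0.025,0,0],
  [1,0,-0.025,0,0],
  [1,-0.005,-0.025,0.008,0],
  [1,-0.015,-0.02,0.018,0],
  [1,-0.02,-0.011,0.024,0],
  [1,-0.02,0,0.024,0],
  [1,-0.02,0,0.024,0],
  [1,-0.02,0,0.024,0],
  [1,-0.02,0,0.024,0],
  [1,-0.015,0,0.018,0],
])

```text
time_s: 15.73
tcp_pos: [0.496, 0.0006, 0.1483]
eef_rot: [-90.0, 0.0, -32.9]
contact_force: [-0.7, 0.2, -0.5]
gripper_width: 0.0592
```

Emit:
jog_arm([
  [1,-0.006,0,0.008,0],
  [1,-0.0015,0,0.003,0],
  [1,0,0,0,0],
  [1,0,0,0,0],
  [1,0,0,0,0],
])

```text
time_s: 16.15
tcp_pos: [0.4963, 0.0112, 0.1479]
eef_rot: [-90.0, 0.0, -33.0]
contact_force: [-0.5, 0.4, -0.3]
gripper_width: 0.0596
```

```bash
python3 - <<'E'
from h import *
c,P,s=shot("wrist","g1")
print(s["time_s"],s["joints"].round(1),s["tcp_pos"].round(4),s["eef_rot"].round(1),s["contact_force"].round(1),s["gripper_width"])
cv2.imwrite("pics/g1o.png",cv2.resize(c["image"][:,:,::-1],None,fx=1.25,fy=1.25))
print(proj(c,[.5287,.0629,.081],P),totool([.5287,.0629,.081],P).round(4))
E
```

```text
16.15 [ 24.    8.9 -29.2  -0.  -51.9 123. ] [0.4963 0.0112 0.1479] [-90.   0. -33.] [-0.5  0.4 -0.3] 0.059611676964602574
[321.18269711 133.35864005] [-0.001   0.0669  0.0611]
```

View pics/g1o.png

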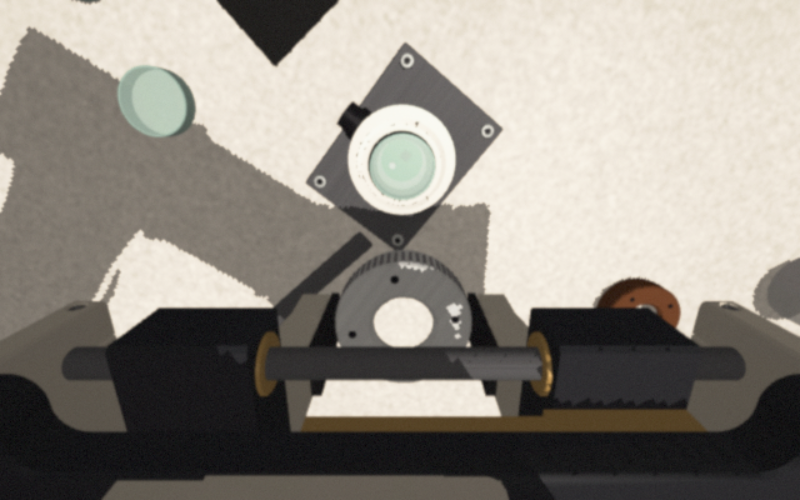

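```bash
python3 - <<'E'
from h import *
c,P,s=load("g1")
for X,rad,z,sg,lo,hi in [((.5287,.0629),.018,.081,0,.9,1.12),((.5287,.0629),.033,.052,-1,.9,1.12)]:
    e=edges(c,P,X,rad,z,sign=sg,lo=lo,hi=hi,n=90); q,res=circ_fit(c,P,e,z,rad); print(z,q.round(5),res.round(5),totool([*q[:2],z],P).round(4))
y=.0036
X=P[0]@np.array([0.0009,y,0])+P[1]
e=edges(c,P,X,.013,X[2],sign=0,lo=.8,hi=1.2,n=120); k=e[:,1]<274
q,res=circ_fit(c,P,e[k],X[2],.013); print("hole",k.sum(),q[2].round(5),res.round(5),totool([*q[:2],X[2]],P).round(5))
q,res=fitfix(c,P,e[k],X[2],.013); print("hole fix",k.sum(),res.round(5),totool([*q[:2],X[2]],P).round(5))
im=cv2.resize(c["image"][190:290,240:400,::-1],None,fx=5,fy=5,interpolation=cv2.INTER_CUBIC)
for p in e[k]: cv2.circle(im,(int((p[0]-240+.5)*5),int((p[1]-190+.5)*5)),2,(0,0,255),-1)
cv2.imwrite("pics/g1z.png",im)
E
```

```text
0.081 [0.5289  0.0635  0.01852] 0.00015 [-0.0011  0.0669  0.0617]
0.052 [0.52853 0.06319 0.03328] 0.00016 [-0.0013  0.0959  0.0612]
hole 92 0.0125 0.00013 [-0.00018  0.0036   0.00133]
hole fix 92 0.00029 [-0.00021  0.0036   0.00082]
```

View pics/g1z.png

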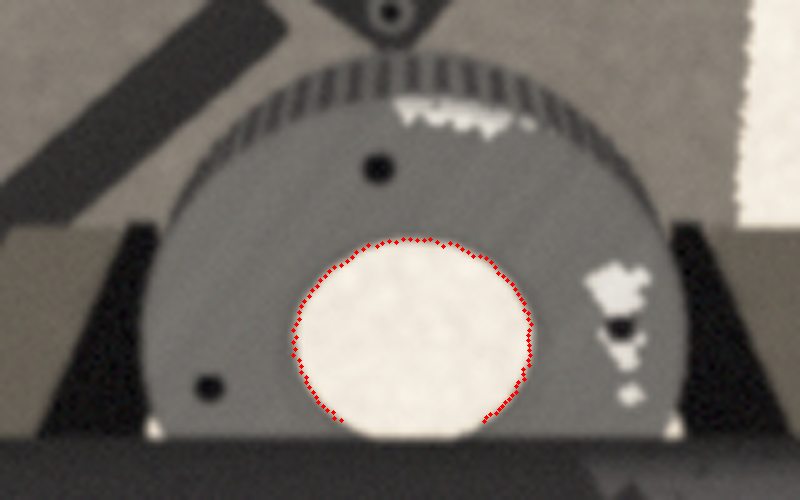

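```bash
python3 - <<'E'
from h import *
c,P,s=load("g1")
print(P[0].round(4),s["eef_rot"])
y=.0036
X=P[0]@np.array([0.0009,y,0])+P[1]
e=edges(c,P,X,.013,X[2],sign=0,lo=.8,hi=1.2,n=120); cen=proj(c,X,P);print(cen)
W=np.array([totool(ray(c,u,v,X[2],P),P) for u,v in e]); 
print(np.c_[e,W*1000][::10].round(2))
from scipy.optimize import least_squares
for k in [(e[:,1]<cen[1]-2), (e[:,1]<cen[1]+4)]:
    f=lambda q:np.hypot(W[k,0]-q[0],W[k,2]-q[1])-.013
    r_=least_squares(f,[0,0],loss='soft_l1',f_scale=2e-4); print(k.sum(),r_.x,np.median(abs(r_.fun)))
# pin holes: zoom coords
z=[(378,168),(620,327),(209,387)]
H=np.array([totool(ray(c,240+a/5-.4,190+b/5-.4,X[2],P),P) for a,b in z])*1000
A=np.c_[2*H[:,0],2*H[:,2],np.ones(3)];print("pin centre",np.linalg.solve(A,H[:,0]**2+H[:,2]**2), H.round(2))
E
```

```text
[[ 8.386e-01 -5.000e-04  5.447e-01]
 [-5.447e-01 -2.000e-04  8.386e-01]
 [-3.000e-04 -1.000e+00 -4.000e-04]] [-9.00242545e+01  1.59712078e-02 -3.30075168e+01]
[324.2188986  260.54339855]
[[ 3.4370e+02  2.4938e+02  1.1280e+01  3.5900e+00  6.7400e+00]
 [ 3.3560e+02  2.4090e+02  6.8800e+00  3.5900e+00  1.1730e+01]
 [ 3.2295e+02  2.3765e+02  1.9000e-01  3.5900e+00  1.3610e+01]
 [ 3.0998e+02  2.4101e+02 -6.6700e+00  3.6000e+00  1.1650e+01]
 [ 3.0031e+02  2.4971e+02 -1.1890e+01  3.6000e+00  6.5100e+00]
 [ 2.9932e+02  2.6167e+02 -1.2580e+01  3.6000e+00 -7.1000e-01]
 [ 3.0493e+02  2.7160e+02 -9.6400e+00  3.6100e+00 -6.8500e+00]
 [ 3.1478e+02  2.7685e+02 -4.2700e+00  3.6100e+00 -1.0150e+01]
 [ 3.2517e+02  2.7765e+02  1.4600e+00  3.6000e+00 -1.0650e+01]
 [ 3.3479e+02  2.7505e+02  6.7400e+00  3.6000e+00 -9.0000e+00]
 [ 3.4192e+02  2.6857e+02  1.0580e+01  3.6000e+00 -4.9300e+00]
 [ 3.4540e+02  2.5958e+02  1.2340e+01  3.6000e+00  6.0000e-01]]
56 [-0.00014597  0.0006438 ] 0.00011854843144297814
68 [-0.00017892  0.00065915] 0.00015029497469856538
pin centre [-1.68762790e-01 -3.94069685e-01  5.07519857e+02] [[ -3.85   3.59  21.84]
 [ 22.04   3.59   3.39]
 [-22.41   3.61  -4.  ]]
```

```bash
python3 - <<'E'
from h import *
for f in ["c5","d4","e1","f1","g1"]:
    c,P,s=load(f); print(f,c["cx"],c["cy"],np.array(c["tool_from_camera"])[:3,3].round(5), np.array(c["tool_from_camera"])[2].round(4),c["tool_from_camera"][0].round(5))
E
```

```text
c5 322.4119934515259 196.28695165411708 [ 0.00087 -0.1395   0.08425] [ 0.0014 -0.9517 -0.3071  0.0842] [ 1.00e+00  1.55e-03 -1.60e-04  8.70e-04]
d4 322.4119934515259 196.28695165411708 [ 0.00087 -0.13949  0.08425] [ 0.0014 -0.9517 -0.307   0.0843] [ 1.00e+00  1.55e-03 -1.60e-04  8.70e-04]
e1 322.4119934515259 196.28695165411708 [ 0.00087 -0.1395   0.08425] [ 0.0014 -0.9517 -0.3071  0.0842] [ 1.00e+00  1.55e-03 -1.60e-04  8.70e-04]
f1 322.4119934515259 196.28695165411708 [-0.00023 -0.13949  0.0825 ] [ 0.0014 -0.952  -0.3061  0.0825] [ 1.00e+00  1.27e-03  6.80e-04 -2.30e-04]
g1 322.4119934515259 196.28695165411708 [-0.00023 -0.13949  0.0825 ] [ 0.0014 -0.952  -0.3061  0.0825] [ 1.00e+00  1.27e-03  6.90e-04 -2.30e-04]
```

```bash
python3 - <<'E'
from h import *
c,P,s=load("g1")
y=.0036; X=P[0]@np.array([-.0002,y,0])+P[1]
g=c["image"].astype(float).mean(2)
col=g[195:280,[318,319,320,321,322,323]].mean(1)
for i,v in enumerate(col):
    print(195+i, round(v,1), (totool(ray(c,322.4,195+i,X[2],P),P)*1000).round(2)[2], end=" | ")
# model overlay
im=cv2.resize(c["image"][190:290,240:400,::-1],None,fx=5,fy=5,interpolation=cv2.INTER_CUBIC)
a=np.linspace(0,2*np.pi,200)
for z0,colr in [(-.00035,(0,0,255)),(.00065,(255,0,0))]:
  for rad,yy in [(.013,.0036),(.0295,.0036),(.013,.0076),(.0295,.0236)]:
    W=np.stack([-.0002+rad*np.cos(a),np.full(200,yy),z0+rad*np.sin(a)],1)@P[0].T+P[1]
    p=proj(c,W,P); p=((p-[240,190]+.5)*5-.5).astype(np.int32)
    cv2.polylines(im,[p[:,None]],True,colr,1)
cv2.imwrite("pics/g1m.png",im)
E
```

```text
195 70.3 37.17 | 196 61.4 36.64 | 197 55.2 36.12 | 198 59.3 35.59 | 199 71.4 35.05 | 200 84.8 34.52 | 201 86.2 33.99 | 202 82.2 33.45 | 203 82.2 32.92 | 204 80.9 32.38 | 205 81.9 31.84 | 206 83.1 31.3 | 207 85.7 30.76 | 208 100.4 30.22 | 209 134.5 29.68 | 210 166.2 29.14 | 211 175.7 28.59 | 212 171.9 28.04 | 213 154.7 27.5 | 214 133.7 26.95 | 215 114.6 26.4 | 216 108.7 25.85 | 217 108.2 25.29 | 218 108.4 24.74 | 219 108.4 24.19 | 220 106.3 23.63 | 221 102.4 23.07 | 222 98.1 22.51 | 223 95.4 21.95 | 224 95.8 21.39 | 225 101.2 20.83 | 226 105.4 20.27 | 227 109.1 19.7 | 228 109.1 19.14 | 229 108.1 18.57 | 230 108.6 18.0 | 231 107.6 17.43 | 232 108.8 16.86 | 233 107.3 16.29 | 234 106.8 15.71 | 235 106.4 15.14 | 236 107.5 14.56 | 237 133.1 13.98 | 238 187.6 13.41 | 239 224.3 12.82 | 240 231.2 12.24 | 241 232.8 11.66 | 242 233.7 11.08 | 243 232.6 10.49 | 244 231.0 9.9 | 245 229.8 9.32 | 246 230.5 8.73 | 247 231.7 8.14 | 248 232.6 7.54 | 249 232.5 6.95 | 250 231.7 6.35 | 251 231.3 5.76 | 252 231.2 5.16 | 253 231.4 4.56 | 254 231.1 3.96 | 255 231.9 3.36 | 256 232.9 2.76 | 257 232.3 2.15 | 258 231.7 1.55 | 259 232.2 0.94 | 260 233.3 0.33 | 261 233.8 -0.28 | 262 233.6 -0.89 | 263 233.1 -1.5 | 264 233.9 -2.12 | 265 234.2 -2.73 | 266 235.0 -3.35 | 267 235.9 -3.97 | 268 236.8 -4.59 | 269 237.6 -5.21 | 270 235.8 -5.84 | 271 234.1 -6.46 | 272 233.7 -7.09 | 273 234.1 -7.71 | 274 234.7 -8.34 | 275 233.4 -8.97 | 276 216.7 -9.61 | 277 149.9 -10.24 | 278 74.4 -10.87 | 279 43.8 -11.51 |
```

View pics/g1m.png

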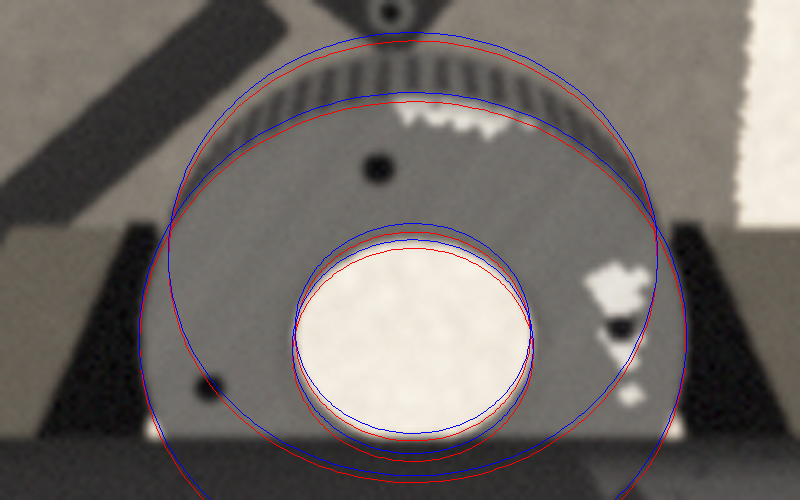

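Ring sits near tool (-0.2, +0.2) mm and the housing axis near (-1.2, 61.4) mm. Moving over it, in agreement with the axis found with the glass.

Emit:
jog_arm([
  [1,-0.001,0,0.011,0],
  [1,0,0,0.018,0],
  [1,0,0,0.018,0],
  [1,0,0,0.0115,0],
  [1,0.0002,0.008,0.0026,0],
  [1,0,0.012,0,0],
  [1,0,0.012,0,0],
  [1,0,0.005,0,0],
  [1,0,0,0,0],
  [1,0,0,0,0],
  [1,0,0,0,0],
], squeeze=12)

```text
time_s: 17.12
tcp_pos: [0.5293, 0.064, 0.1115]
eef_rot: [-90.0, -0.0, -32.9]
contact_force: [1.2, -0.8, -0.4]
gripper_width: 0.0594
```

```bash
python3 - <<'E'
from h import *
c,P,s=shot("wrist","g2")
print(s["time_s"],s["joints"].round(1),s["tcp_pos"].round(4),s["eef_rot"].round(1),s["contact_force"].round(1),s["gripper_width"])
im=cv2.resize(c["image"][150:300,220:420,::-1],None,fx=4,fy=4,interpolation=cv2.INTER_CUBIC)
cv2.imwrite("pics/g2z.png",im)
E
```

```text
17.1167 [ 28.   14.7 -27.3   0.  -48.  119.1] [0.5293 0.064  0.1115] [-90.   -0.  -32.9] [ 1.2 -0.8 -0.4] 0.059398609454322
```

View pics/g2z.png

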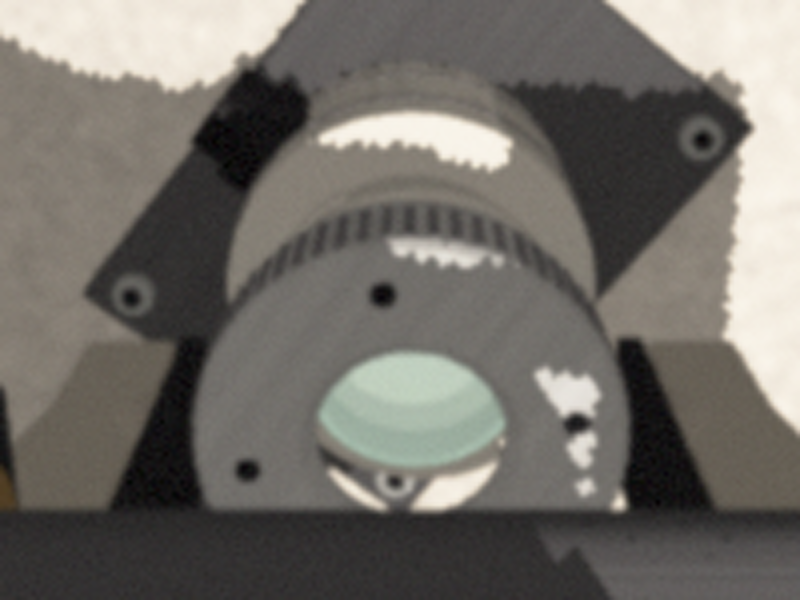

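```bash
python3 - <<'E'
from h import *
E=np.array([-.00078,-.00078,0])
for f,seeds in [("f1",[(323.4,187),(356,209.2),(332.4,239),(300,218.2)]),("f2",[(315.3,223.3),(363.8,255.2),(281.4,267.2)]),("g1",[(315.2,223.2),(363.6,255),(281.4,267)]),("g2",[(315.2,223.3),(363.8,255.4),(281.5,267)])]:
    c,P,s=load(f); g=c["image"].astype(float).mean(2)
    H=[]
    yt = .083 if f=="f1" else .0036
    zt=P[1][2]-yt
    for u,v in seeds:
        vv,uu=np.mgrid[int(v)-4:int(v)+6,int(u)-4:int(u)+6]
        w=np.clip(75-g[vv,uu],0,None); 
        H.append(totool(ray(c,(uu*w).sum()/w.sum(),(vv*w).sum()/w.sum(),zt,P)-E,P)*1000)
    H=np.array(H); 
    from scipy.optimize import least_squares
    q=least_squares(lambda q:np.hypot(H[:,0]-q[0],H[:,2]-q[1])-22.5,[0,0]).x
    mid=H[[1,3]].mean(0) if len(H)==4 else H[[1,2]].mean(0)
    print(f,"true-tool pin centre",q.round(2),"mid",mid.round(2),H[:,[0,2]].round(2).tolist())
E
```

```text
f1 true-tool pin centre [ 4.73 -2.58] mid [ 4.72 83.   -2.52] [[0.92, 19.58], [27.11, 1.21], [8.31, -24.77], [-17.67, -6.26]]
f2 true-tool pin centre [0.03 0.71] mid [0.03 3.6  0.68] [[-3.6, 22.91], [22.27, 4.33], [-22.21, -2.96]]
g1 true-tool pin centre [0.1  0.66] mid [0.09 3.6  0.71] [[-3.58, 22.86], [22.35, 4.41], [-22.17, -2.99]]
g2 true-tool pin centre [0.03 0.64] mid [0.03 3.6  0.6 ] [[-3.57, 22.85], [22.25, 4.17], [-22.19, -2.98]]
```

The wrist calibration turns out to carry a constant world offset. With it removed, the body, glass and placement fits all put the housing axis at TCP coordinates (0.5294, 0.0638). The ring sits at tool z +0.68 mm in the jaws. Correcting for that and lowering.

Emit:
jog_arm([
  [1,0.0001,0.003,-0.0008,0],
  [1,0,0.003,0,0],
  [1,0,0.003,0,0],
  [1,0,0.0015,0,0],
  [1,0,0,0,0],
  [1,0,0,0,0],
], squeeze=10)

```text
time_s: 17.67
tcp_pos: [0.5285, 0.063, 0.1004]
eef_rot: [-90.0, 0.0, -32.9]
contact_force: [0.4, -0.2, -1.3]
gripper_width: 0.0593
```

Emit:
jog_arm([
  [1,0,0.0008,0,0],
  [1,0,0.0008,0,0],
  [1,0,0,0,0],
])

```text
time_s: 17.92
tcp_pos: [0.5285, 0.063, 0.0989]
eef_rot: [-90.0, 0.0, -33.0]
contact_force: [-0.3, 0.3, -1.7]
gripper_width: 0.0589
```

Emit:
jog_arm([
  [1,0,0.0008,0,0],
  [1,0,0.0008,0,0],
  [1,0,0,0,0],
])

```text
time_s: 18.17
tcp_pos: [0.5285, 0.063, 0.0972]
eef_rot: [-90.0, 0.0, -33.0]
contact_force: [0.5, -0.1, -0.9]
gripper_width: 0.0589
```

Ring underside is now 2.4 mm below the rim with no contact, so the bore is over the neck. Continuing.

Emit:
jog_arm([
  [1,0.0003,0.0005,0.0004,0],
  [1,0,0.0006,0,0],
  [1,0,0,0,0],
])

```text
time_s: 18.42
tcp_pos: [0.529, 0.0632, 0.0961]
eef_rot: [-90.0, 0.0, -33.0]
contact_force: [-0.7, 0.7, -1.5]
gripper_width: 0.0594
```

Emit:
jog_arm([
  [1,0,0.0006,0,0],
  [1,0,0.0006,0,0],
  [1,0,0,0,0],
])

```text
time_s: 18.67
tcp_pos: [0.5291, 0.0633, 0.0954]
eef_rot: [-90.0, -0.0, -32.9]
contact_force: [-1.3, -0.3, 2.7]
gripper_width: 0.0594
```

Emit:
jog_arm([
  [1,0,0.0006,0,0],
  [1,0,0.0006,0,0],
  [1,0,0,0,0],
])

```text
time_s: 18.92
tcp_pos: [0.5292, 0.0633, 0.095]
eef_rot: [-90.0, -0.0, -32.9]
contact_force: [-5.2, 1.3, 12.0]
gripper_width: 0.0593
```

Contact at about the expected tooth-on-ridge height. Releasing briefly so the ring sits level, recentring the jaws on the axis, and gripping again at 10 N.

Emit:
jog_arm([
  [1,0,-0.0008,0,0],
  [0.3,0,0,0,0],
  [0.25,0,0,0,0],
  [0.25,0,0,0.0006,0],
  [0.25,0,0,0,0],
  [0.3,0,0,0,0],
  [1,0,0,0,0],
  [1,0,0,0,0],
  [1,0,0,0,0],
  [1,0,0,0,0],
], squeeze=10)

```text
time_s: 19.75
tcp_pos: [0.5293, 0.0637, 0.0945]
eef_rot: [-90.0, 0.0, -33.0]
contact_force: [-0.0, -0.7, -0.1]
gripper_width: 0.059
```

```bash
python3 - <<'E'
from h import *
c,P,s=shot("wrist","h1")
print(s["time_s"],s["joints"].round(1),s["tcp_pos"].round(4),s["eef_rot"].round(1),s["contact_force"].round(1),s["moment"].round(2),s["gripper_width"])
im=cv2.resize(c["image"][150:300,220:420,::-1],None,fx=4,fy=4,interpolation=cv2.INTER_CUBIC)
cv2.imwrite("pics/h1z.png",im)
E
```

```text
19.75 [ 27.9  16.  -28.3  -0.  -45.7 119.1] [0.5293 0.0637 0.0945] [-90.   0. -33.] [-0.  -0.7 -0.1] [-0.09 -0.07  0.04] 0.05898422483090519
```

View pics/h1z.png

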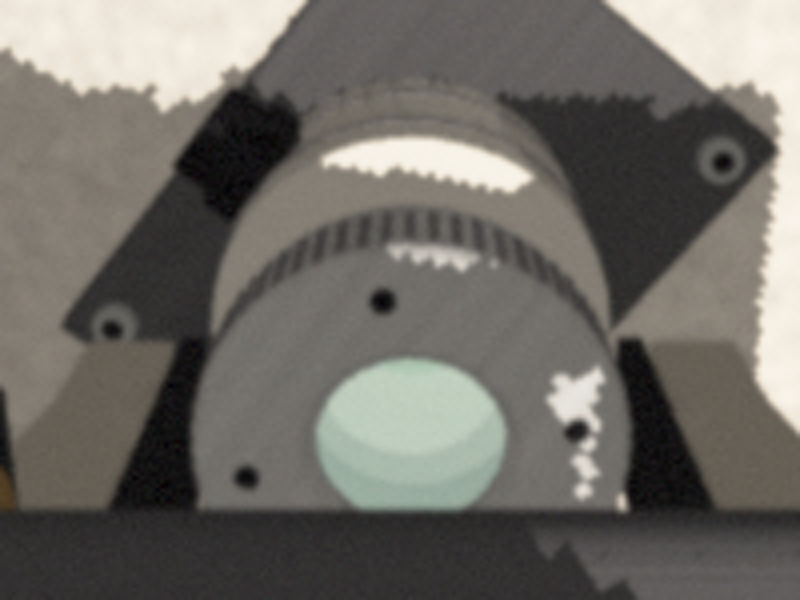

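Ring level over the glass, jaws on axis. Screwing clockwise, descending with the lead (0.0625 mm/deg), slightly lifted into the axial play.

Emit:
jog_arm([
  [1,0,-0.0004,0,0],
  [1,0,0.0003,0,5],
  [1,0,0.0003,0,5],
  [1,0,0.0003,0,5],
  [1,0,0.00035,0,5],
  [1,0,0.0003,0,5],
  [1,0,0.0003,0,5],
  [1,0,0,0,0],
])

```text
time_s: 20.47
tcp_pos: [0.5292, 0.0637, 0.0931]
eef_rot: [-90.0, 0.0, -63.2]
contact_force: [-0.5, -0.1, -1.2]
gripper_width: 0.0595
```

```bash
python3 - <<'E'
from h import *
c,P,s=shot("wrist","h2")
print(s["time_s"],s["joints"].round(1),s["tcp_pos"].round(4),s["eef_rot"].round(1),s["contact_force"].round(1),s["moment"].round(2),s["gripper_width"])
im=cv2.resize(c["image"][150:300,220:420,::-1],None,fx=4,fy=4,interpolation=cv2.INTER_CUBIC)
cv2.imwrite("pics/h2z.png",im)
E
```

```text
20.4667 [ 27.9  16.1 -28.4  -0.  -45.6  88.9] [0.5292 0.0637 0.0931] [-90.    0.  -63.2] [-0.5 -0.1 -1.2] [-0.02 -0.02 -0.02] 0.059504939125337095
```

View pics/h2z.png

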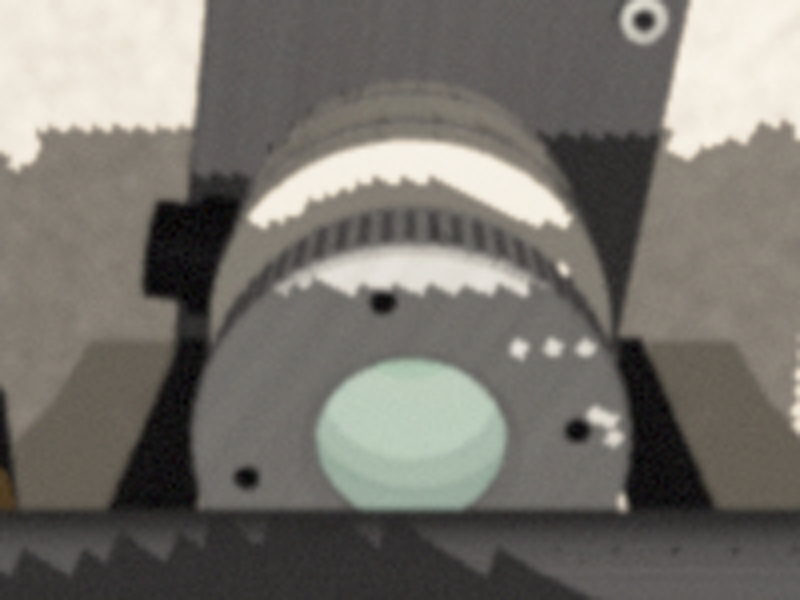

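Ring turns with the jaws (pins unchanged at (382,301), (577,431)), with no side load. Continuing.

Emit:
jog_arm([
  [1,0,0.0003,0,5],
  [1,0,0.0003,0,5],
  [1,0,0.0003,0,5],
  [1,0,0.00035,0,5],
  [1,0,0.0003,0,5],
  [1,0,0.0003,0,5],
  [1,0,0,0,0],
])

```text
time_s: 21.1
tcp_pos: [0.5293, 0.0637, 0.0913]
eef_rot: [-90.0, -0.0, -93.0]
contact_force: [-0.1, -1.0, -1.0]
gripper_width: 0.0591
```

Emit:
jog_arm([
  [1,0,0.0003,0,5],
  [1,0,0.0003,0,5],
  [1,0,0.00035,0,5],
  [1,0,0.0003,0,5],
  [1,0,0,0,0],
])

```text
time_s: 21.52
tcp_pos: [0.5293, 0.0637, 0.0901]
eef_rot: [-90.0, -0.0, -112.9]
contact_force: [0.1, 0.1, -0.5]
gripper_width: 0.0593
```

```bash
python3 - <<'E'
from h import *
c,P,s=shot("wrist","h3")
print(s["time_s"],s["joints"].round(1),s["tcp_pos"].round(4),s["eef_rot"].round(1),s["contact_force"].round(1),s["moment"].round(2),s["gripper_width"])
im=cv2.resize(c["image"][150:300,220:420,::-1],None,fx=4,fy=4,interpolation=cv2.INTER_CUBIC)
cv2.imwrite("pics/h3z.png",im)
E
```

```text
21.5167 [ 27.9  16.3 -28.6  -0.  -45.1  39.2] [0.5293 0.0637 0.0901] [ -90.    -0.  -112.9] [ 0.1  0.1 -0.5] [0.05 0.01 0.06] 0.05926949071361993
```

View pics/h3z.png

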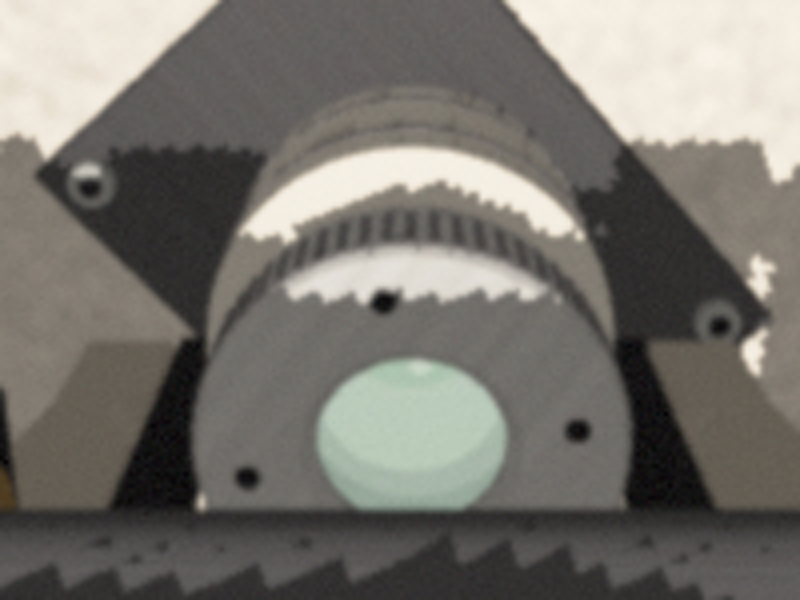

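Emit:
jog_arm([
  [1,0,0.0003,0,5],
  [1,0,0.0003,0,5],
  [1,0,0.00035,0,5],
  [1,0,0.0003,0,5],
  [1,0,0.0003,0,5],
  [1,0,0,0,0],
])

```text
time_s: 22.07
tcp_pos: [0.5293, 0.0637, 0.0885]
eef_rot: [-90.0, -0.0, -137.9]
contact_force: [-0.6, 0.3, -1.0]
gripper_width: 0.0591
```

Emit:
jog_arm([
  [1,0,0.0003,0,5],
  [1,0,0.00033,0,5],
  [1,0,0,0,0],
])

```text
time_s: 22.32
tcp_pos: [0.5293, 0.0637, 0.0879]
eef_rot: [-90.0, -0.0, -147.8]
contact_force: [-0.5, 0.1, -1.4]
gripper_width: 0.0591
```

```bash
python3 - <<'E'
from h import *
s=r.get_state()
print(s["time_s"],s["joints"].round(1),s["tcp_pos"].round(4),s["eef_rot"].round(1),s["contact_force"].round(1),s["moment"].round(2),s["gripper_width"])
E
```

```text
22.3167 [ 28.   16.5 -28.7  -0.  -44.8   4.3] [0.5293 0.0637 0.0879] [ -90.    -0.  -147.8] [-0.5  0.1 -1.4] [ 0.02  0.01 -0.02] 0.05914040742002407
```

Emit:
jog_arm([
  [1,0,0.00025,0,4],
  [1,0,0.00025,0,4],
  [1,0,0,0,0],
])

```text
time_s: 22.57
tcp_pos: [0.5295, 0.0638, 0.0876]
eef_rot: [-90.0, 0.0, -155.7]
contact_force: [-0.9, 0.5, -0.9]
gripper_width: 0.0595
```

```bash
python3 - <<'E'
from h import *
s=r.get_state()
print(s["tcp_pos"].round(4),s["eef_rot"].round(1),s["contact_force"].round(1),s["moment"].round(2))
E
```

```text
[0.5295 0.0638 0.0876] [ -90.     0.  -155.7] [-0.9  0.5 -0.9] [0.01 0.05 0.02]
```

Emit:
jog_arm([
  [1,0,0.00025,0,4],
  [1,0,0.00025,0,4],
  [1,0,0,0,0],
])

```text
time_s: 22.82
tcp_pos: [0.5298, 0.0638, 0.0874]
eef_rot: [-90.0, 0.1, -163.7]
contact_force: [0.2, -0.5, 1.9]
gripper_width: 0.0595
```

```bash
python3 - <<'E'
from h import *
s=r.get_state()
print(s["tcp_pos"].round(4),s["eef_rot"].round(1),s["contact_force"].round(1),s["moment"].round(2))
E
```

```text
[0.5298 0.0638 0.0874] [-9.000e+01  1.000e-01 -1.637e+02] [ 0.2 -0.5  1.9] [-0.04  0.03 -0.02]
```

The lip has just met the glass (arm force about +3 N). Turning without descending now, to take up the thread play.

Emit:
jog_arm([
  [1,0,0,0,4],
  [1,0,0,0,4],
  [1,0,0,0,0],
])

```text
time_s: 23.07
tcp_pos: [0.5298, 0.0639, 0.0874]
eef_rot: [-90.0, 0.1, -171.7]
contact_force: [-0.8, -0.2, 3.2]
gripper_width: 0.0593
```

```bash
python3 - <<'E'
from h import *
s=r.get_state()
print(s["tcp_pos"].round(4),s["eef_rot"].round(1),s["contact_force"].round(1),s["moment"].round(2))
E
```

```text
[0.5298 0.0639 0.0874] [-9.000e+01  1.000e-01 -1.717e+02] [-0.8 -0.2  3.2] [ 0.05 -0.09 -0.09]
```

Emit:
jog_arm([
  [1,0,0,0,4],
  [1,0,0,0,0],
])

```text
time_s: 23.23
tcp_pos: [0.5297, 0.0639, 0.0873]
eef_rot: [-90.0, 0.0, -175.7]
contact_force: [0.1, -1.2, 3.2]
gripper_width: 0.0595
```

```bash
python3 - <<'E'
from h import *
s=r.get_state()
print(s["tcp_pos"].round(4),s["eef_rot"].round(1),s["contact_force"].round(1),s["moment"].round(2))
E
```

```text
[0.5297 0.0639 0.0873] [ -90.     0.  -175.7] [ 0.1 -1.2  3.2] [ 0.09 -0.1  -0.03]
```

Emit:
jog_arm([
  [1,0,0,0,4],
  [1,0,0,0,0],
])

```text
time_s: 23.4
tcp_pos: [0.5296, 0.0639, 0.0871]
eef_rot: [-90.0, 0.0, -179.7]
contact_force: [0.1, -0.4, 2.2]
gripper_width: 0.0596
```

```bash
python3 - <<'E'
from h import *
s=r.get_state()
print(s["tcp_pos"].round(4),s["eef_rot"].round(1),s["contact_force"].round(1),s["moment"].round(2))
E
```

```text
[0.5296 0.0639 0.0871] [ -90.     0.  -179.7] [ 0.1 -0.4  2.2] [ 0.15 -0.17  0.06]
```

Emit:
jog_arm([
  [1,0,0,0,4],
  [1,0,0,0,0],
])

```text
time_s: 23.57
tcp_pos: [0.5296, 0.0638, 0.087]
eef_rot: [-90.0, 0.0, 176.2]
contact_force: [1.8, 0.1, 1.5]
gripper_width: 0.0594
```

```bash
python3 - <<'E'
from h import *
s=r.get_state()
print(s["tcp_pos"].round(4),s["eef_rot"].round(1),s["contact_force"].round(1),s["moment"].round(2))
E
```

```text
[0.5296 0.0638 0.087 ] [-90.    0.  176.2] [1.8 0.1 1.5] [ 0.17 -0.41  0.04]
```

Emit:
jog_arm([
  [1,0,0,0,4],
  [1,0,0,0,0],
])

```text
time_s: 23.73
tcp_pos: [0.5295, 0.0639, 0.0869]
eef_rot: [-90.0, 0.0, 172.2]
contact_force: [0.9, 1.3, -0.9]
gripper_width: 0.0595
```

```bash
python3 - <<'E'
from h import *
s=r.get_state()
print(s["tcp_pos"].round(4),s["eef_rot"].round(1),s["contact_force"].round(1),s["moment"].round(2))
E
```

```text
[0.5295 0.0639 0.0869] [-90.    0.  172.2] [ 0.9  1.3 -0.9] [ 0.38 -0.55  0.21]
```

The thread is now pulling (fz dropped from +3 to -1 N, torque about 0.2 N·m). Checking for slip before going further.

```bash
python3 - <<'E'
from h import *
c,P,s=shot("wrist","k1")
print(s["time_s"],s["tcp_pos"].round(4),s["eef_rot"].round(1),s["contact_force"].round(1),s["moment"].round(2))
im=cv2.resize(c["image"][150:300,220:420,::-1],None,fx=4,fy=4,interpolation=cv2.INTER_CUBIC)
cv2.imwrite("pics/k1z.png",im)
for f in ["h3","k1"]:
    c,P,s=load(f); g=c["image"].astype(float).mean(2); H=[]
    for u,v in [(315.4,225),(364,257.5),(281.4,269)]:
        vv,uu=np.mgrid[int(v)-5:int(v)+6,int(u)-5:int(u)+6]
        w=np.clip(72-g[vv,uu],0,None); H.append(((uu*w).sum()/w.sum(),(vv*w).sum()/w.sum()))
    H=np.array([totool(ray(c,u,v,P[1][2]-.0025,P),P)*1000 for u,v in H])
    print(f,H[:,[0,2]].round(2).tolist(), np.degrees(np.arctan2(H[1,2]-H[2,2],H[1,0]-H[2,0])).round(2))
E
```

```text
23.7333 [0.5295 0.0639 0.0869] [-90.    0.  172.2] [ 0.9  1.3 -0.9] [ 0.38 -0.55  0.21]
h3 [[-2.5, 21.72], [23.31, 3.26], [-21.19, -3.96]] 9.22
k1 [[-3.27, 23.05], [22.94, 4.92], [-21.38, -3.09]] 10.24
```

View pics/k1z.png

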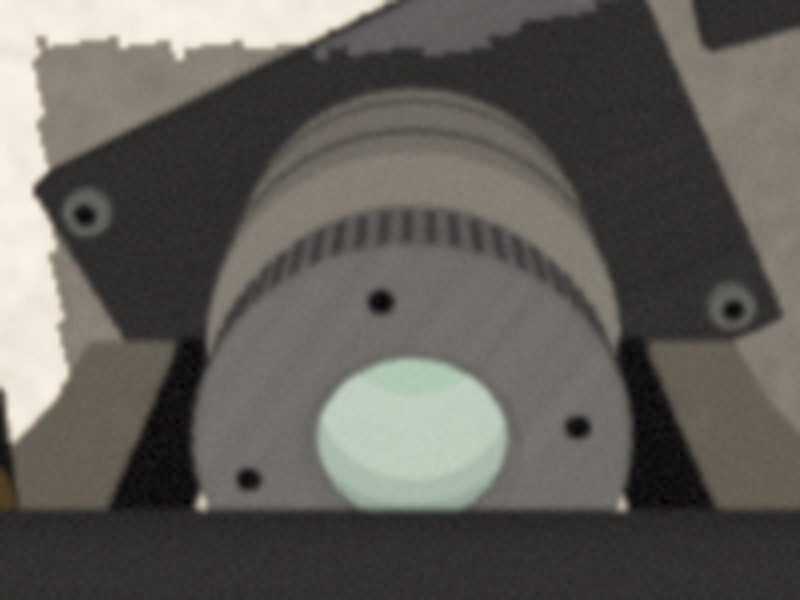

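Emit:
jog_arm([
  [1,0,0.0001,0,2],
  [1,0,0,0,0],
])

```text
time_s: 23.95
tcp_pos: [0.5296, 0.0638, 0.0869]
eef_rot: [-90.0, 0.0, 170.3]
contact_force: [1.4, 0.7, 0.1]
gripper_width: 0.0593
```

```bash
cat > pins.py <<'E'
from h import *
import sys
f=sys.argv[1]; c,P,s=shot("wrist",f)
print(s["time_s"],s["tcp_pos"].round(4),s["eef_rot"].round(1),s["contact_force"].round(1),s["moment"].round(2))
g=c["image"].astype(float).mean(2); H=[]
for u,v in [(315.4,225),(364,257.5),(281.4,269)]:
    vv,uu=np.mgrid[int(v)-5:int(v)+6,int(u)-5:int(u)+6]
    w=np.clip(72-g[vv,uu],0,None); H.append(((uu*w).sum()/w.sum(),(vv*w).sum()/w.sum()))
H=np.array([totool(ray(c,u,v,P[1][2]-.0025,P),P)*1000 for u,v in H])
print(f,H[:,[0,2]].round(2).tolist(), np.degrees(np.arctan2(H[1,2]-H[2,2],H[1,0]-H[2,0])).round(2))
E
python3 pins.py k2
```

```text
23.95 [0.5296 0.0638 0.0869] [-90.    0.  170.3] [1.4 0.7 0.1] [ 0.32 -0.54  0.36]
k2 [[-3.95, 22.91], [22.81, 5.6], [-21.32, -3.87]] 12.12
```

The ring slipped 1.9° in the jaws over a 2° turn at 10 N pinch. That is the stated ~20 N snug point, and it fits ~0.5 mm of seal compression after contact. Releasing and withdrawing.

Emit:
jog_arm([
  [0.3,0,0,0,0],
  [0.2,0,0,0,0],
  [0,0,0,0,0],
  [0,0,0,0,0],
  [0,0,-0.005,0,0],
  [0,0,-0.015,0,0],
  [0,0,-0.02,0,0],
  [0,0,-0.02,0,0],
  [0,0,-0.01,0,0],
  [0,0,0,0,0],
  [0,0,0,0,0],
])

```text
time_s: 24.92
tcp_pos: [0.5294, 0.0639, 0.1572]
eef_rot: [-90.1, 0.0, 170.0]
contact_force: [-0.2, 0.4, -0.7]
gripper_width: 0.0879
```

```bash
python3 - <<'E'
from h import *
c,P,s=shot("wrist","m1")
print(s["time_s"],s["tcp_pos"].round(4),s["eef_rot"].round(1),s["contact_force"].round(1),s["moment"].round(2),s["gripper_width"])
a=cv2.resize(c["image"][100:290,220:420,::-1],None,fx=3,fy=3,interpolation=cv2.INTER_CUBIC)
cv2.imwrite("pics/m1z.png",a)
c2,_,_=shot("side","m1s"); c3,_,_=shot("top","m1t")
b=cv2.resize(c2["image"][200:300,260:380,::-1],None,fx=3.3,fy=3.3,interpolation=cv2.INTER_CUBIC)
t=cv2.resize(c3["image"][150:350,120:340,::-1],None,fx=1.65,fy=1.65,interpolation=cv2.INTER_CUBIC)
b=b[:330,:396]; t=t[:330,:363]; cv2.imwrite("pics/m1st.png",np.hstack([b,t]))
E
```

```text
24.9167 [0.5294 0.0639 0.1572] [-90.1   0.  170. ] [-0.2  0.4 -0.7] [ 0.07 -0.05 -0.01] 0.08787156373507192
```

View pics/m1z.png

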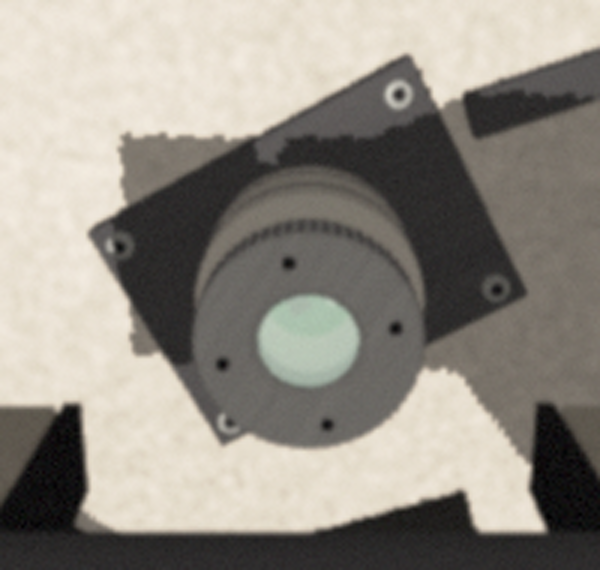

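View pics/m1st.png

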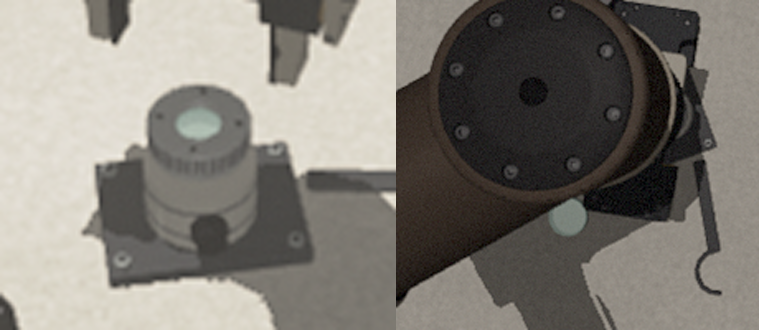

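Ring sits level with the glass showing through. Checking that it did not unwind on release.

```bash
python3 - <<'E'
from h import *
def cen(g,u,v,n=4):
    vv,uu=np.mgrid[int(v)-n:int(v)+n+1,int(u)-n:int(u)+n+1]; w=np.clip(75-g[vv,uu],0,None); return (uu*w).sum()/w.sum(),(vv*w).sum()/w.sum()
def ang(f,seeds,zt):
    c,P,s=load(f); g=c["image"].astype(float).mean(2)
    W=np.array([ray(c,*cen(g,*p),zt,P) for p in seeds]); return np.degrees(np.arctan2(*(W[1]-W[0])[[1,0]])),W
a,W=ang("k2",[(281.4,269),(364,257)],.0845); print("k2",a)
z=lambda u,v:(220+u/3-.33,100+v/3-.33)
a2,W2=ang("m1",[z(222,364),z(396,328)],.0845); print("m1",a2)
a3,W3=ang("m1",[z(288,263),z(327,425)],.0845)
print("dia",np.linalg.norm(W2[0]-W2[1]),np.linalg.norm(W3[0]-W3[1]),"ctr",W2.mean(0)+.00078,W3.mean(0)+.00078, a2-a3)
E
```

```text
k2 -177.60541875236777
m1 -177.32194026694896
dia 0.04515024383322059 0.04502684356233099 ctr [0.52948896 0.06384023 0.08528   ] [0.52945835 0.06386946 0.08528   ] -270.0202729684082
```

```bash
python3 - <<'E'
from plant import r
print(r.close_job()); print(r.get_state()["time_s"])
E
```

```text
the job is handed in; nothing more can be done
None
the job is handed in; nothing more can be done
```

The glass is seated in the neck recess, the aluminium ring is screwed down snug on it, and I handed the job in at about 25 s with the gripper clear. No verdict came back.

**What I did**
- **Glass:** I took the smallest disc, the one on the mat, held its upper 4–5 mm at 10 N, and lowered it until about 4 N of contact at the expected seat height. After release its edge measured 18.06 mm in radius at nominal height, level and centred.
- **Ring:** I set the silver ring over the neck, recentred the jaws on the axis, and turned it about 160° clockwise at a 10 N pinch. It met the glass, the thread tightened, and the ring began to slip in the jaws. By the task's figures that slip means about 20 N on the glass. The seal compressed about 0.5 mm, roughly 15 N on top of the 3 N touch, which agrees.

**Last checks**
- **Ring position:** after release it was level, and the pin holes put its centre within 0.1 mm of the housing axis. It turned back at most 0.3°, which is within measuring noise.
- **Bystanders:** I did not re-measure their positions at the end. No push on them showed at any point.

**Not settled**
- **Clamp force:** it is inferred from the slip and the seal compression, not measured directly.
- **Ring centre before placing:** the pin holes and the hole edge disagreed by about 1 mm. I trusted the pin holes, and the ring went on without binding.
- **Camera offset:** the wrist camera calibration carried a constant offset of about 0.8 mm in x and y. I found it partway through and corrected for it.

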